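# Set the guide rollers of a vial labeller with a gauge and load the lane

## Robot

A 7-joint arm with a two-finger parallel gripper is mounted at the origin on a cart in front of the work surface, level with it; the furniture and walls round the work are solid. World frame = base frame: x ahead of the robot, y to its left, z up, the work surface at z = 0. Lengths are in m, angles in rad, forces in N, time in s.
With the tool pointing down it reaches from about 0.425 to 0.925 m from the base axis. Payload 6.8 kg.
Tool frame: the origin (TCP) lies between the finger pads; the fingertips stand r.tcp_to_tips ahead of it and the grasp point (between the pads) lies 3 mm ahead of it (r.tcp_to_tips is the distance from the TCP to the fingertips, in m); z points along the fingers, y is the line along which they close (so a half turn about z gives the same grasp; the last joint's range is limited). The gripper opens to 85 mm and grips with 20 to 120 N. Pads are 22 mm wide; open, the fingers measure 114 mm over their backs; the gripper's body (76 mm by 85 mm) begins 54 mm behind the grasp point. The pads swing forward as they close: fully open they stand 13 mm farther back than shut.
Start: joints at [-1.366, 0.477, 0.022, 1.555, -0.011, 1.109, -0.083], TCP at [0.208, 0.642, 0.253] pointing down, gripper open.
Joint ranges: [-2.96, 2.96], [-0.34, 2.1], [-1.41, 1.46], [0.24, 2.44], [-1.37, 4.51], [0.17, 1.92], [-2.96, 2.96]. Speed limits (rad/s): [2.39, 2.39, 3.14, 3.14, 3.14, 3.14, 3.14].

## Interface

Orientations are given as a rotation vector (axis times angle).
In Python, from bench import r gives the robot as it stands. The module is installed in compiled form; this text tells all that it offers.
- The arm moves only by the tool step_arm, never from a script. Its argument "moves" is a list of rows, each an object of numbers: "rx", "ry", "rz": the turn, a rotation vector about the tool's x, y, z in degrees; "dx", "dy", "dz": the shift along the tool's x, y, z in mm; "gripper": the opening, from -1 (shut) to 1 (fully open). In form: [{"rx": .., "ry": .., "rz": .., "dx": .., "dy": .., "dz": .., "gripper": ..}, ...]. A call has 1 to 20 rows; each row shifts and turns the commanded pose from where the row before left it, along the tool's axes as they then stand; what a row does not reach is not made up. A row lasts 1/8 s, in which the tool goes at most 62.5 mm and 10.7 degrees, less where a joint would pass 70% of its speed; a pose out of reach is approached as far as the arm can. A call is refused whole if a number of a shift passes 62.5 or a number of a turn 10.7, either way. A call with a gripper value outside its range is refused whole. The fingers move at their own pace and stop on an object; "grip_force" is the grip in N (left out, the last holds). Time passes only in rows, so rows that do not move let the fingers close. It gives the time, the measured TCP pose, the force, the opening and the grip force at its end, in the units of the state.
- r.get_obs(): the state, without advancing time (a new reading comes with each control period).
- r.grab_frame(name): name is "scene" or "side" or "wrist"; returns the picture (384x512x3 uint8, blue, green, red); there is no depth.
- r.camera_info(name): a dict with "mtx" (3x3 intrinsics, pixels), "rvec" (rotation vector, rad) and "tvec" (3), from world to camera coordinates, as OpenCV has them. Camera axes: x right, y down, z forward; pixel columns grow to the right and rows downward; lengths in m; the calibration is good to about 2 mm. A picture is of the moment at which its call begins: read the wrist's pose just before it. camera_info takes no time and is no camera call; for the wrist camera it gives the pose at the moment of the call.
- r.hand_in(): hands the job in; it is judged then, once.
The state is a dict: "clock": time; "joints": joint angles; "qvel": joint speeds; "tau": joint torques, N m; "tcp_pos": TCP position; "orientation": TCP orientation; "contact_force": force on the tool from outside, world axes, zero at the start; "moment": the same for the moment, N m; "grip_width": finger opening in m; "gripper_force": force on a finger pad.
Only numpy, scipy, OpenCV 4.12 (cv2) and the standard library are available. Lean on these libraries where they do the work, as an engineer would, in place of code of your own. Each camera call takes 0.05 s, during which the arm holds its last target. There are 200 camera calls.

## Task

The lane of the bench vial labeller is still set too wide for these vials: take the setting gauge out of its blue case, lay it flat in the lane and push it home against the end stop, and only then turn both eccentric guide rollers in until each just meets the gauge without clamping it. Check the setting by drawing the gauge, still flat in the lane, freely straight back by about 5 cm (between 3 and 8 cm) without disturbing the rollers, then lay it back flat in its case with the handle up. Finally stand every vial upright in the lane, in single file along the fence, and leave the tube rack and the timer alone.

Things in the scene. Friction and masses are not known exactly. Their poses are not given: they have to be found in the camera images.
- lane_home (a point): On the steel lane bed of the fixed labeller, 19 mm above the worktop, on the lane's centre line, where the gauge's middle lies when home. +y runs along the lane to the end stop (dark block, face at y = +90 mm, 12 mm high); the open lane mouth is at y = -166 mm. +x points across to the aluminium fence (face at x = +11 mm, top 14 mm above the bed). Bed: x -25 to +11 mm.
- lane_mouth (a point): Same bed, centre line and axes, 118 mm back from lane_home towards the open mouth, before roller a. Vials fit in the lane here (25 mm either way along it) and between the two rollers (within 27 mm of lane_home along it); beside a roller there is barely room for one.
- labeller: The fixed bench vial labeller, same axes as lane_home and 19 mm under it, at the worktop. White base 150 x 275 mm, 16 mm thick; behind the fence a grey label head with a label reel and spindles reaches 80 mm above the worktop (x = +29 to +86 mm, y = -64 to +64 mm). A tall pipette stand of the room rises behind the mouth end (world x beyond 0.57, y -0.05 to 0.15): carry things past in front of it.
- knob_a (a point): Centre of the black wing knob of eccentric bolt a (nearer the mouth), on the bolt's vertical axis at x = -35, y = -60 mm from lane_home, turning with it. Bar 32 mm long (point x), 12 mm wide (y), 22 mm high, top 64 mm above the worktop. The white line on top (towards -x) shows where the roller bulges out. Below, 1.5 to 13.5 mm above the bed, a orange 40 mm roller runs free on the eccentric.
- knob_b (a point): the same for eccentric bolt b, nearer the end stop, at x = -35 mm, y = +60 mm from lane_home.
- cam_a (a joint): Angle of eccentric bolt a in rad, 0 to 3.14, growing counter-clockwise from above. The roller's centre is 6 mm off the bolt's axis, at 0 straight away from the fence: gap roller to fence = 26 mm + 6 mm x cos(angle), so 32 mm at 0, 22 mm (the gauge) at 2.30, 20 mm at 3.14. Stiff (0.12 N m); stays where left; starts at 0.3 to 0.9.
- cam_b (a joint): the same for eccentric bolt b (same sense of turning).
- gauge_grip (a point): Middle of the red upright handle of the setting gauge, 36 mm above its underside. Handle 20 mm (x) by 14 mm (y), from 8 to 52 mm above the underside, amid a flat steel blade 22 mm wide (x, the gauged width), 180 mm long (y, round ends, both alike) and 8 mm thick; 0.16 kg.
- gauge_case: loose, open blue case for the gauge (0.45 kg), origin at the centre of its underside: 206 mm long (y), 50 mm wide (x), rim 14 mm high, inner floor 200 x 44 mm, 5 mm above the worktop.
- vial_1_mid (a point): centre of a standing brown vial with red cap, 21 mm diameter, 56 mm high, its underside 28 mm below this point, z along its axis; may be absent.
- vial_2_mid (a point): centre of a standing white vial, 21 mm diameter, 48 mm high, its underside 24 mm below this point; may be absent.
- vial_3_mid (a point): another brown vial with red cap, as vial_1; may be absent.
- vial_4_mid (a point): another white vial, as vial_2; may be absent.
- tube_rack: bystander: orange microtube rack, 78 x 111 x 44 mm, origin at its underside; leave alone.
- timer: bystander: small white timer, 64 x 68 x 18 mm, origin at its underside; leave alone.

How it is judged:
By the outcome, as a careful person would: the job done as asked, in the order asked, and still so for the second after the job is handed in, with the robot touching nothing.
Of vial_1, vial_2, vial_3, vial_4 only 2 to 4 are there at a start; the rules pass over those that are not, and their reading is None.
At some moment in a run one of gauge_case may be knocked a few centimetres aside while the robot is not near it.
It also fails if it takes over 210 s, if anything falls off the work surface, if the arm or the gripper's body presses on something with over 40 N, if the wrist force passes 120 N, or if a joint passes its speed limit or range.

## Working session

There is one attempt and no reset: what is moved stays moved. The work goes in short steps, Python scripts to look and compute and a tool call to move; the robot and the scene stay as the last step left them, time stands still between calls to the robot, and variables do not carry over. Pictures are saved under pics/ and viewed, at most 14 in all, crops included, and the job is handed in when it is done.

Besides the shell and the picture viewer there is one more tool, called after ">>>" as a command line: name --argument value ..., lists and objects as JSON in quotes. step_arm: Moves the arm, as the interface text tells. Its arguments: {"type":"object","properties":{"moves":{"type":"array","items":{"type":"object","properties":{"rx":{"type":"number"},"ry":{"type":"number"},"rz":{"type":"number"},"dx":{"type":"number"},"dy":{"type":"number"},"dz":{"type":"number"},"gripper":{"type":"number"}}}},"grip_force":{"type":"number"}},"required":["moves"]}

```bash
mkdir -p pics; cat > h.py <<'E'
import numpy as np, cv2
from scipy.spatial.transform import Rotation as R
from bench import r
def cam(n):
    c=r.camera_info(n); return np.array(c["mtx"],float),R.from_rotvec(np.ravel(c["rvec"])).as_matrix(),np.ravel(c["tvec"]).astype(float)
def ray(n,uv,c=None):
    K,M,t=c or cam(n); d=M.T@np.linalg.inv(K)@np.array([uv[0],uv[1],1.]); return -M.T@t,d
def onz(n,uv,z,c=None):
    o,d=ray(n,uv,c); return o+d*(z-o[2])/d[2]
def proj(n,p,c=None):
    K,M,t=c or cam(n); q=K@(M@np.asarray(p,float)+t); return q[:2]/q[2]
def st():
    o=r.get_obs(); print("t",round(o["clock"],2),"tcp",np.round(o["tcp_pos"],4),"rot",np.round(R.from_rotvec(o["orientation"]).as_matrix().T.round(3).tolist(),3).tolist(),"F",np.round(o["contact_force"],1),"w",round(o["grip_width"],4)); return o
E
python3 - <<'E'
from h import *
st(); print(r.tcp_to_tips)
for n in("scene","side","wrist"):
    cv2.imwrite(f"pics/{n}0.png",r.grab_frame(n)); K,M,t=cam(n); print(n,K[0,0],-M.T@t,M[2])
E
```

```text
t 0.0 tcp [0.2076 0.6417 0.2523] rot [[-0.951, 0.308, -0.0], [0.308, 0.951, -0.002], [-0.0, -0.002, -1.0]] F [ 0.1 -0.2 -0.6] w 0.0855
0.022
scene 379.2491246992706 [0.01338113 0.9754766  0.52198186] [ 0.41405231 -0.80689443 -0.4212862 ]
side 459.96468288932283 [ 0.31312142 -0.80324626  0.77370641] [ 0.14663414  0.7747194  -0.6150677 ]
wrist 310.86984531863635 [0.13819372 0.6635731  0.37315772] [ 0.27266333 -0.08939814 -0.95794712]
```

View pics/scene0.png

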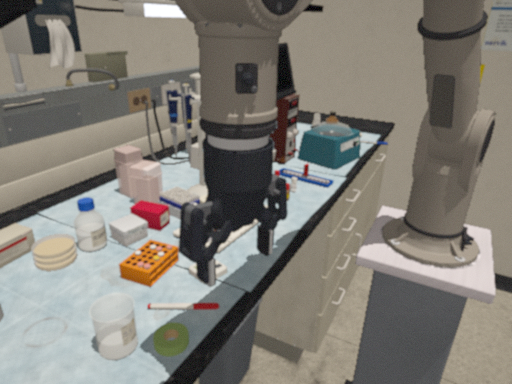

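View pics/side0.png

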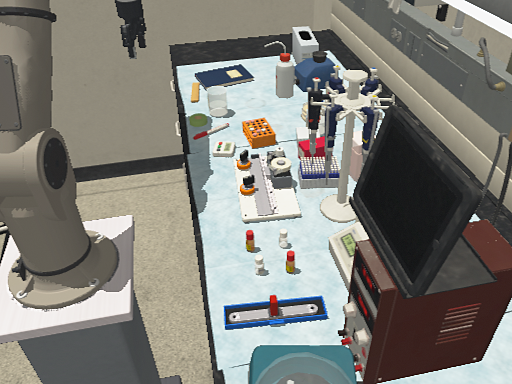

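The side view shows the labeller at about (265,185) with its mouth towards the camera. Four vials stand at about (250,240), (283,238), (259,265) and (291,262). The case with the gauge is at (275,311), its long axis roughly along world x.

```bash
python3 - <<'E'
from h import *
im=cv2.imread("pics/side0.png"); hsv=cv2.cvtColor(im,cv2.COLOR_BGR2HSV); H,S,V=cv2.split(hsv)
cv2.imwrite("pics/crop1.png",cv2.resize(im[138:338,190:350],None,fx=3,fy=3,interpolation=cv2.INTER_CUBIC))
c=cam("side")
def blobs(m,name,z,amin=8,roi=(200,130,340,335)):
    n,l,s,ce=cv2.connectedComponentsWithStats(m.astype(np.uint8))
    for i in range(1,n):
        if s[i,4]>=amin and roi[0]<ce[i][0]<roi[2] and roi[1]<ce[i][1]<roi[3]: print(name,s[i].tolist(),ce[i].round(1),onz("side",ce[i],z,c).round(3))
blobs(((H<6)|(H>174))&(S>150)&(V>90),"red",.05)
blobs((H>8)&(H<16)&(S>150)&(V>120),"orange",.027)
m=((H>105)&(H<125)&(S>150)&(V>60)); blobs(m,"blue",.01,100)
k=np.argwhere(m); k=k[(k[:,0]>285)&(k[:,0]<335)&(k[:,1]>215)&(k[:,1]<335)][:,::-1]
box=cv2.boxPoints(cv2.minAreaRect(k.astype(np.float32)));print(box)
h=cv2.convexHull(k.astype(np.int32)); print(cv2.approxPolyDP(h,3,True)[:,0].tolist())
E
```

```text
red [194, 132, 13, 7, 47] [200.1 135. ] [0.362 0.433 0.05 ]
red [314, 136, 11, 21, 160] [319.8 146.6] [0.697 0.283 0.05 ]
red [299, 140, 12, 19, 107] [305.3 147.2] [0.655 0.289 0.05 ]
red [246, 230, 7, 10, 58] [249.3 234.8] [ 0.427 -0.039  0.05 ]
red [287, 251, 7, 11, 68] [290.1 255.6] [ 0.502 -0.124  0.05 ]
red [270, 295, 8, 21, 130] [273.2 304.8] [ 0.436 -0.245  0.05 ]
orange [243, 118, 33, 30, 489] [259.9 134.7] [0.548 0.428 0.027]
orange [237, 160, 13, 9, 53] [243.  165.5] [0.466 0.273 0.027]
orange [240, 184, 14, 11, 57] [246.4 190.8] [0.455 0.154 0.027]
orange [251, 246, 3, 5, 11] [251.8 248. ] [ 0.429 -0.059  0.027]
blue [224, 296, 103, 33, 856] [275.2 313.6] [ 0.442 -0.236  0.01 ]
[[222.61787 305.5406 ]
 [324.27737 294.75848]
 [326.77228 318.28174]
 [225.11276 329.06384]]
[[326, 318], [225, 328], [224, 306], [321, 296]]
```

View pics/crop1.png

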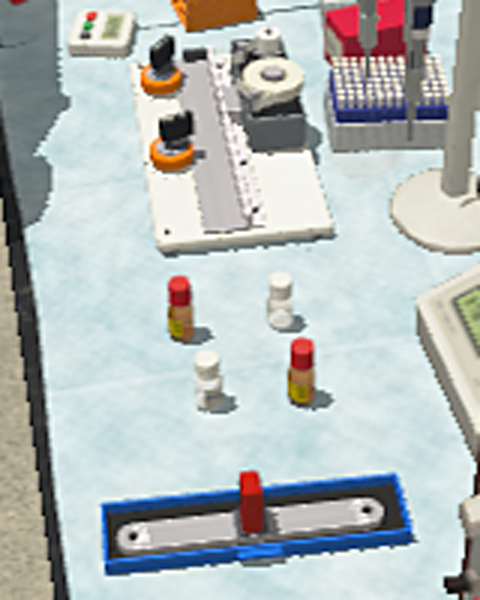

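The crop shows the labeller mouth facing −y, both knobs on the −x side, and the gauge in its case with the red handle at crop (250,500). Next I'll get rough poses and plan a look above the labeller.

```bash
cat >> h.py <<'E'
def plan(p=None,yaw=None,n=None,smax=58):
    """print rows: translation (tool axes) to TCP p, then yaw of tool y (deg) ; tool pointing down assumed"""
    o=r.get_obs(); M=R.from_rotvec(o["orientation"]).as_matrix()
    if p is not None:
        d=M.T@(np.asarray(p)-o["tcp_pos"])*1e3; k=n or int(np.ceil(abs(d).max()/smax)); print("shift total",d.round(1),"rows",k,"each",(d/k).round(1))
    # tilt correction + yaw
    y0=np.degrees(np.arctan2(M[1,1],M[0,1])); print("yaw now",y0.round(2))
    if yaw is not None:
        dy=(yaw-y0+180)%360-180; a=np.radians(yaw); T=np.array([[-np.sin(a),np.cos(a),0],[np.cos(a),np.sin(a),0],[0,0,-1]]).T
        T=np.array([[np.sin(a)*-1,np.cos(a),0],[np.cos(a),np.sin(a),0],[0,0,-1]])
        rv=np.degrees(R.from_matrix(M.T@T).as_rotvec()); k=int(np.ceil(abs(rv).max()/10.5)); print("rot",rv.round(2),"rows",k,"each",(rv/max(k,1)).round(2))
E
python3 - <<'E'
from h import *
c=cam("side"); f=lambda u,v,z:onz("side",(190+u/3,138+v/3),z,c)
print("case rim", [onz("side",q,.014,c).round(3).tolist() for q in [(326,314),(225,324),(224,306),(321,296)]])
print("base corners",f(160,238,.016),f(330,225,.016),f(133,66,.016))
print("fence",f(252,222,.033),f(208,62,.033))
print("knobs",f(175,117,.064),f(160,42,.064))
for q,z in(((180,283),.056),((302,345),.056),((281,278),.048),((207,357),.048)): print("vial",f(*q,z))
plan((.44,.2,.30),90)
E
```

```text
case rim [[0.54, -0.263, 0.014], [0.34, -0.242, 0.014], [0.344, -0.198, 0.014], [0.545, -0.217, 0.014]]
base corners [0.42989464 0.06273723 0.016     ] [0.57247127 0.04645109 0.016     ] [0.44858812 0.32268676 0.016     ]
fence [0.50500257 0.04577346 0.033     ] [0.51713225 0.28718374 0.033     ]
knobs [0.4632114  0.16368182 0.064     ] [0.4712803  0.28545928 0.064     ]
vial [ 0.42955942 -0.03788096  0.056     ]
vial [ 0.50342836 -0.12232992  0.056     ]
vial [ 0.50793336 -0.04146842  0.048     ]
vial [ 0.43546697 -0.11102095  0.048     ]
shift total [-357.1 -348.9  -46.9] rows 7 each [-51.  -49.8  -6.7]
yaw now 72.08
rot [ -0.09  -0.   -17.92] rows 2 each [-0.04 -0.   -8.96]
```

>>> step_arm --moves '[{"dx":-51,"dy":-50,"dz":-7},{"dx":-51,"dy":-50,"dz":-7},{"dx":-51,"dy":-50,"dz":-7},{"dx":-51,"dy":-50,"dz":-7},{"dx":-51,"dy":-50,"dz":-7},{"dx":-51,"dy":-50,"dz":-7},{"dx":-51,"dy":-49,"dz":-5},{"rz":-9},{"rz":-9},{}]'

```text
invalid input at $.moves[0]: expected keys rx, ry, rz, dx, dy, dz, gripper
```

```bash
python3 - <<'E'
from h import *
o=st(); print(np.round(o["joints"],2)); c=r.camera_info("wrist"); im=r.grab_frame("wrist"); cv2.imwrite("pics/w1.png",im); np.savez("pics/w1.npz",**{k:np.array(v) for k,v in c.items()})
E
```

```text
t 0.15 tcp [0.2076 0.6418 0.2525] rot [[-0.951, 0.308, -0.0], [0.308, 0.951, -0.001], [-0.0, -0.001, -1.0]] F [-0.3  1.2 -0.5] w 0.0855
[-1.37  0.48  0.02  1.56 -0.01  1.11 -0.08]
```

View pics/w1.png

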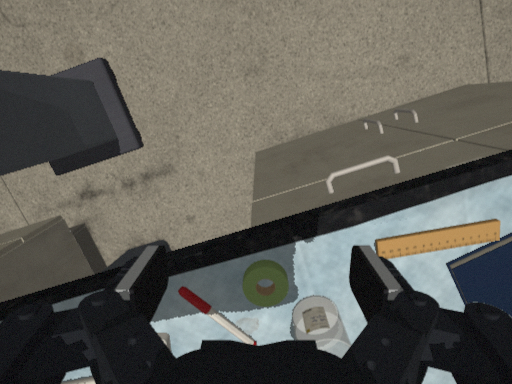

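The picture only shows the start area; every row needs all seven keys.

>>> step_arm --moves '[{"rx":0,"ry":0,"rz":0,"dx":-51,"dy":-50,"dz":-7,"gripper":1},{"rx":0,"ry":0,"rz":0,"dx":-51,"dy":-50,"dz":-7,"gripper":1},{"rx":0,"ry":0,"rz":0,"dx":-51,"dy":-50,"dz":-7,"gripper":1},{"rx":0,"ry":0,"rz":0,"dx":-51,"dy":-50,"dz":-7,"gripper":1},{"rx":0,"ry":0,"rz":0,"dx":-51,"dy":-50,"dz":-7,"gripper":1},{"rx":0,"ry":0,"rz":0,"dx":-51,"dy":-50,"dz":-7,"gripper":1},{"rx":0,"ry":0,"rz":0,"dx":-51,"dy":-49,"dz":-5,"gripper":1},{"rx":0,"ry":0,"rz":-9,"dx":0,"dy":0,"dz":0,"gripper":1},{"rx":0,"ry":0,"rz":-9,"dx":0,"dy":0,"dz":0,"gripper":1},{"rx":0,"ry":0,"rz":0,"dx":0,"dy":0,"dz":0,"gripper":1}]'

```text
clock: 1.45
tcp_pos: [0.4103, 0.2565, 0.2943]
orientation: [-0.0, -3.142, -0.0]
contact_force: [-0.1, 0.1, -0.1]
grip_width: 0.0854
gripper_force: 0.0
```

```bash
cat >> h.py <<'E'
def shot(name):
    o=st(); print("q",np.round(o["joints"],2)); c=cam("wrist"); im=r.grab_frame("wrist"); cv2.imwrite(f"pics/{name}.png",im); np.savez(f"pics/{name}.npz",*c); return im,c
def load(name):
    z=np.load(f"pics/{name}.npz"); return cv2.imread(f"pics/{name}.png"),(z["arr_0"],z["arr_1"],z["arr_2"])
E
python3 - <<'E'
from h import *
shot("w2")
E
```

```text
t 1.45 tcp [0.4103 0.2565 0.2943] rot [[-1.0, 0.0, 0.0], [0.0, 1.0, 0.0], [-0.0, 0.0, -1.0]] F [-0.1  0.1 -0.1] w 0.0854
q [-0.85  0.11  0.18  1.96 -0.02  1.07  0.91]
```

View pics/w2.png

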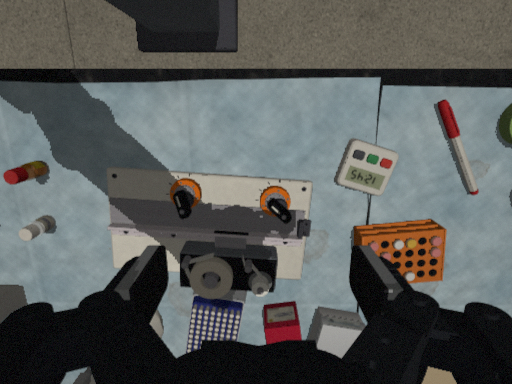

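The wrist view shows the labeller lying along image x, with its base from (109,168) to (312,180). Knob a is at (182,198) and knob b at (278,205); the timer and the rack lie to the right.

```bash
python3 - <<'E'
from h import *
im,c=load("w2")
cv2.imwrite("pics/w2c.png",cv2.resize(im[160:300,100:325],None,fx=3.5,fy=3.5,interpolation=cv2.INTER_CUBIC))
E
```

```text
(no output)
```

View pics/w2c.png

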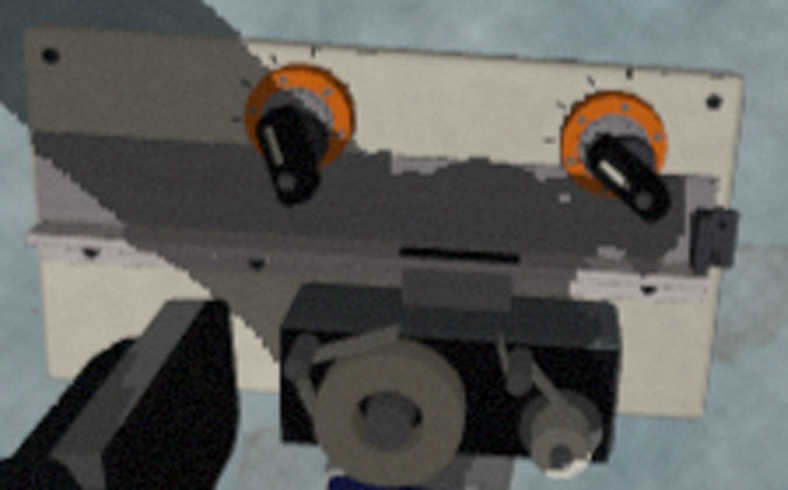

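The crop shows the white index lines at (273,150) and (612,178). That puts the cams at about 0.35 rad (a) and 0.75 rad (b). The base corners are at crop (28,27), (743,75), (700,415) and (48,378).

```bash
python3 - <<'E'
from h import *
im,c=load("w2")
f=lambda u,v,z:onz("wrist",(100+u/3.5,160+v/3.5),z,c)
P=[f(28,27,.016),f(743,75,.016),f(700,415,.016),f(48,378,.016)]
for p in P: print(p.round(4))
for i in range(4):
    d=P[(i+1)%4]-P[i]; print(np.linalg.norm(d[:2]).round(4),np.degrees(np.arctan2(d[1],d[0])).round(2))
# knobs top centre z=.064
print("knob a",f(286,165,.064),"b",f(628,180,.064))
# roller orange blobs
H,S,V=cv2.split(cv2.cvtColor(im,cv2.COLOR_BGR2HSV)); m=((H>6)&(H<18)&(S>150)&(V>80)).astype(np.uint8)
n,l,s,ce=cv2.connectedComponentsWithStats(m[160:240,150:300])
for i in range(1,n):
    if s[i,4]>60:
        pts=np.argwhere(l==i)[:,::-1]+[150,160]; (x,y),rad=cv2.minEnclosingCircle(pts.astype(np.float32)); print("roller",x,y,rad,onz("wrist",(x,y),.0325,c).round(4))
# fence top front edge
print("fence",f(30,228,.033),f(700,278,.033), "bed edge",f(35,133,.019),f(715,178,.019),"stop",f(693,237,.031))
E
```

```text
[0.4233 0.0591 0.016 ]
[0.4421 0.3273 0.016 ]
[0.5888 0.3165 0.016 ]
[0.571  0.0467 0.016 ]
0.2689 85.98
0.1471 -4.21
0.2704 -93.77
0.1483 175.21
knob a [0.4611072  0.16411683 0.064     ] b [0.46670065 0.28103081 0.064     ]
roller 185.11666870117188 193.0 15.411574363708496 [0.453  0.1617 0.0325]
roller 274.5526428222656 200.6052703857422 15.101104736328125 [0.4634 0.2767 0.0325]
fence [0.4971664  0.05739231 0.033     ] [0.51818457 0.3116639  0.033     ] bed edge [0.46391851 0.05747836 0.019     ] [0.48250783 0.31793744 0.019     ] stop [0.50202275 0.30864634 0.031     ]
```

>>> step_arm --moves '[{"rx":0,"ry":0,"rz":0,"dx":-10,"dy":-40,"dz":4,"gripper":1},{"rx":0,"ry":0,"rz":0,"dx":-10,"dy":-40,"dz":4,"gripper":1},{"rx":0,"ry":0,"rz":0,"dx":-10,"dy":-40,"dz":4,"gripper":1},{"rx":0,"ry":0,"rz":0,"dx":-10,"dy":-40,"dz":4,"gripper":1},{"rx":0,"ry":0,"rz":0,"dx":-10,"dy":-40,"dz":4,"gripper":1},{"rx":0,"ry":0,"rz":0,"dx":-10,"dy":-40,"dz":4,"gripper":1},{"rx":0,"ry":0,"rz":0,"dx":6,"dy":-40,"dz":4,"gripper":1},{"rx":0,"ry":0,"rz":0,"dx":6,"dy":-40,"dz":4,"gripper":1},{"rx":0,"ry":0,"rz":0,"dx":6,"dy":-40,"dz":4,"gripper":1},{"rx":0,"ry":0,"rz":0,"dx":6,"dy":-40,"dz":4,"gripper":1},{"rx":0,"ry":0,"rz":0,"dx":6,"dy":-40,"dz":4,"gripper":1},{"rx":0,"ry":0,"rz":0,"dx":0,"dy":-46,"dz":0,"gripper":1},{"rx":0,"ry":0,"rz":10.6,"dx":0,"dy":0,"dz":0,"gripper":1},{"rx":0,"ry":0,"rz":10.6,"dx":0,"dy":0,"dz":0,"gripper":1},{"rx":0,"ry":0,"rz":10.6,"dx":0,"dy":0,"dz":0,"gripper":1},{"rx":0,"ry":0,"rz":10.6,"dx":0,"dy":0,"dz":0,"gripper":1},{"rx":0,"ry":0,"rz":10.6,"dx":0,"dy":0,"dz":0,"gripper":1},{"rx":0,"ry":0,"rz":10.6,"dx":0,"dy":0,"dz":0,"gripper":1},{"rx":0,"ry":0,"rz":10.6,"dx":0,"dy":0,"dz":0,"gripper":1},{"rx":0,"ry":0,"rz":10.6,"dx":0,"dy":0,"dz":0,"gripper":1}]'

```text
clock: 4.0
tcp_pos: [0.4412, -0.2289, 0.2503]
orientation: [2.127, 2.312, 0.0]
contact_force: [0.5, 0.4, -0.1]
grip_width: 0.0847
gripper_force: 0.0
```

>>> step_arm --moves '[{"rx":0,"ry":0,"rz":10.6,"dx":0,"dy":0,"dz":0,"gripper":1},{"rx":0,"ry":0,"rz":0,"dx":0,"dy":0,"dz":0,"gripper":1}]'

```text
clock: 4.25
tcp_pos: [0.4412, -0.2289, 0.2502]
orientation: [-2.322, -2.116, 0.001]
contact_force: [1.1, -0.6, -0.1]
grip_width: 0.0856
gripper_force: 0.0
```

```bash
python3 - <<'E'
from h import *
im,c=shot("w3"); H,S,V=cv2.split(cv2.cvtColor(im,cv2.COLOR_BGR2HSV))
m=((H>105)&(H<128)&(S>140)&(V>50)).astype(np.uint8); n,l,s,ce=cv2.connectedComponentsWithStats(m); i=1+s[1:,4].argmax(); pts=np.argwhere(l==i)[:,::-1].astype(np.float32)
W=np.array([onz("wrist",q,.014,c)[:2] for q in pts],np.float32); print("case",s[i].tolist(),cv2.minAreaRect(W))
m=(((H<6)|(H>174))&(S>150)&(V>70)).astype(np.uint8); n,l,s,ce=cv2.connectedComponentsWithStats(m)
for i in range(1,n):
    if s[i,4]>40: print("red",s[i].tolist(),ce[i].round(1),onz("wrist",ce[i],.057,c).round(4))
E
```

```text
t 4.25 tcp [ 0.4412 -0.2289  0.2502] rot [[0.093, 0.996, -0.0], [0.996, -0.093, -0.0], [-0.0, -0.0, -1.0]] F [ 1.1 -0.6 -0.1] w 0.0856
q [-0.41  0.25  0.91  2.02 -0.24  0.98  0.53]
case [169, 144, 178, 47, 1592] ((0.44018661975860596, -0.23345476388931274), (0.05488085374236107, 0.20473510026931763), 84.64530181884766)
red [300, 49, 20, 21, 325] [309.5  58.9] [ 0.4989 -0.1258  0.057 ]
red [249, 164, 12, 24, 217] [254.1 177.5] [ 0.4363 -0.2344  0.057 ]
red [350, 301, 9, 6, 42] [353.6 303.1] [ 0.5383 -0.3973  0.057 ]
```

View pics/w3.png

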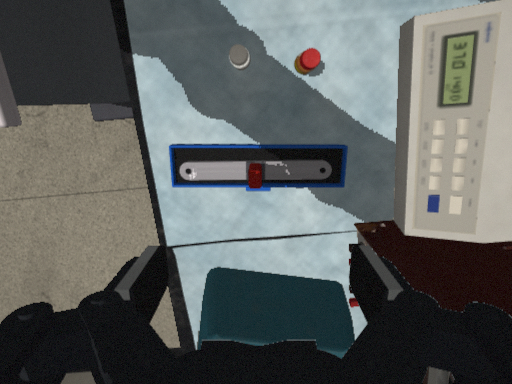

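The wrist view shows the case at (170–347,145–188). The blade holes are at (188,171) and (322,170), and the handle spans (248–262,164–188).

```bash
python3 - <<'E'
from h import *
im,c=load("w3")
a,b=onz("wrist",(188,171.5),.013,c),onz("wrist",(322,170.5),.013,c); d=b-a; print(a,b,(a+b)/2,np.linalg.norm(d),np.degrees(np.arctan2(d[1],d[0])))
g=cv2.cvtColor(im,cv2.COLOR_BGR2GRAY)
for p in [(.4402,-.2335,.057),(.4402,-.23,.057),(.4402,-.23,.013)]: print(p,proj("wrist",p,c).round(1))
# blade mask: low-saturation bright within case
H,S,V=cv2.split(cv2.cvtColor(im,cv2.COLOR_BGR2HSV)); m=((S<60)&(V>75)).astype(np.uint8); m[:150]=0;m[184:]=0;m[:,:176]=0;m[:,341:]=0
p=np.argwhere(m)[:,::-1]; print(p.min(0),p.max(0),p.mean(0)); W=np.array([onz("wrist",q,.013,c)[:2] for q in p],np.float32); print(cv2.minAreaRect(W))
# blue outer contour upper edge & lower edge rows
mb=((H>105)&(H<128)&(S>140)&(V>50))
for x in (190,220,290,330): rr=np.where(mb[130:200,x])[0]+130; print(x,rr.tolist())
E
```

```text
[ 0.35779848 -0.23078337  0.013     ] [ 0.51502441 -0.24429845  0.013     ] [ 0.43641145 -0.23754091  0.013     ] 0.15780573982861185 -4.913044830692682
(0.4402, -0.2335, 0.057) [257.7 176.3]
(0.4402, -0.23, 0.057) [257.4 173. ]
(0.4402, -0.23, 0.013) [257.6 164.4]
[179 161] [330 180] [234.20071471 169.76414532]
((0.4358796775341034, -0.23567719757556915), (0.022799357771873474, 0.17778316140174866), 85.79739379882812)
190 [145, 146, 147, 183, 184, 185, 186]
220 [145, 146, 147, 183, 184, 185, 186]
290 [145, 146, 147, 183, 184, 185, 186]
330 [145, 146, 147, 148, 183, 184, 185, 186]
```

>>> step_arm --moves '[{"rx":0,"ry":0,"rz":0,"dx":-8,"dy":-4.5,"dz":40,"gripper":1},{"rx":0,"ry":0,"rz":0,"dx":0,"dy":0,"dz":40,"gripper":1},{"rx":0,"ry":0,"rz":0,"dx":0,"dy":0,"dz":40,"gripper":1},{"rx":0,"ry":0,"rz":0,"dx":0,"dy":0,"dz":40,"gripper":0.4},{"rx":0,"ry":0,"rz":0,"dx":0,"dy":0,"dz":30,"gripper":0.2},{"rx":0,"ry":0,"rz":0,"dx":0,"dy":0,"dz":14,"gripper":0},{"rx":0,"ry":0,"rz":0,"dx":0,"dy":0,"dz":0,"gripper":-0.3},{"rx":0,"ry":0,"rz":0,"dx":0,"dy":0,"dz":0,"gripper":-1},{"rx":0,"ry":0,"rz":0,"dx":0,"dy":0,"dz":0,"gripper":-1},{"rx":0,"ry":0,"rz":0,"dx":0,"dy":0,"dz":0,"gripper":-1},{"rx":0,"ry":0,"rz":0,"dx":0,"dy":0,"dz":0,"gripper":-1}]' --grip_force 50

```text
clock: 5.68
tcp_pos: [0.4367, -0.2372, 0.0473]
orientation: [2.321, 2.115, 0.002]
contact_force: [-0.2, 0.3, 7.4]
grip_width: 0.0136
gripper_force: 49.8
```

>>> step_arm --moves '[{"rx":0,"ry":0,"rz":0,"dx":0,"dy":0,"dz":-20,"gripper":-1},{"rx":0,"ry":0,"rz":0,"dx":0,"dy":0,"dz":-40,"gripper":-1},{"rx":0,"ry":0,"rz":0,"dx":0,"dy":0,"dz":-40,"gripper":-1},{"rx":0,"ry":0,"rz":0,"dx":0,"dy":0,"dz":-30,"gripper":-1},{"rx":0,"ry":0,"rz":0,"dx":0,"dy":0,"dz":0,"gripper":-1}]'

```text
clock: 6.3
tcp_pos: [0.437, -0.237, 0.1782]
orientation: [2.319, 2.114, 0.005]
contact_force: [-0.2, 0.0, -1.7]
grip_width: 0.0133
gripper_force: 49.1
```

```bash
python3 - <<'E'
from h import *
shot("w4")
E
```

```text
t 6.3 tcp [ 0.437  -0.237   0.1782] rot [[0.092, 0.996, 0.0], [0.996, -0.092, 0.005], [0.005, -0.0, -1.0]] F [-0.2  0.  -1.7] w 0.0133
q [-0.31  0.37  0.85  2.09 -0.38  0.83  0.67]
```

View pics/w4.png

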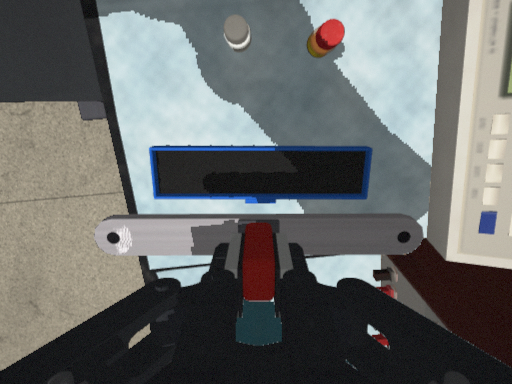

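The gauge is held level, with its blade from (95,236) to (423,236) and holes at (113,238) and (404,237). The case is empty at (150–371,147–199).

```bash
python3 - <<'E'
from h import *
im,c=load("w4"); M=R.from_rotvec(r.get_obs()["orientation"]).as_matrix(); p=r.get_obs()["tcp_pos"]
g=cv2.cvtColor(im,cv2.COLOR_BGR2GRAY)
def tool(uv,h):
    o,d=ray("wrist",uv,c); o=M.T@(o-p); d=M.T@d; return (o+d*(h-o[2])/d[2])*1e3
for n,(x0,x1) in {"L":(104,122),"R":(395,413)}.items():
    w=g[226:248,x0:x1]; m=(w<45); q=np.argwhere(m).mean(0)[::-1]+[x0,226]; print(n,q,m.sum(),tool(q,.0343).round(1))
for x in (150,180,320,360): print(x,g[205:265,x].tolist())
H,S,V=cv2.split(cv2.cvtColor(im,cv2.COLOR_BGR2HSV))
print(tool((95,236),.0343),tool((423,236),.0343))
E
```

```text
L [112.74712644 237.47126437] 87 [ -1.  -78.7  34.3]
R [403.37037037 236.77777778] 108 [-0.8 80.8 34.3]
150 [213, 211, 209, 206, 209, 209, 211, 212, 192, 122, 78, 80, 81, 113, 155, 173, 173, 174, 175, 175, 179, 178, 182, 177, 178, 176, 172, 171, 170, 172, 172, 173, 177, 174, 178, 174, 173, 173, 172, 173, 171, 170, 172, 174, 172, 171, 172, 173, 170, 173, 191, 213, 212, 210, 210, 209, 205, 206, 209, 209]
180 [214, 214, 210, 212, 209, 208, 211, 211, 188, 126, 75, 73, 75, 113, 160, 175, 173, 175, 175, 176, 179, 179, 182, 180, 179, 176, 172, 170, 171, 174, 175, 176, 178, 180, 177, 176, 173, 174, 175, 174, 175, 172, 173, 174, 173, 174, 173, 174, 172, 175, 187, 199, 204, 203, 207, 211, 209, 211, 211, 211]
320 [116, 117, 114, 111, 112, 111, 112, 110, 102, 76, 78, 75, 77, 84, 87, 87, 85, 81, 87, 87, 88, 86, 87, 82, 90, 88, 91, 88, 88, 90, 89, 88, 90, 89, 91, 89, 89, 86, 85, 85, 83, 83, 88, 89, 87, 87, 88, 88, 87, 75, 49, 79, 170, 215, 215, 217, 217, 215, 212, 210]
360 [108, 107, 106, 106, 107, 104, 104, 104, 91, 74, 72, 72, 77, 84, 89, 87, 85, 83, 83, 87, 87, 85, 85, 87, 86, 91, 89, 86, 92, 87, 84, 87, 86, 91, 90, 90, 87, 87, 84, 86, 84, 84, 86, 88, 85, 85, 84, 87, 88, 139, 202, 219, 222, 222, 223, 225, 223, 220, 220, 216]
[-7.31882562e-02 -8.82641606e+01  3.43000000e+01] [-0.40168126 91.4743649  34.3       ]
```

>>> step_arm --moves '[{"rx":0,"ry":0,"rz":0,"dx":37,"dy":-3,"dz":0,"gripper":-1},{"rx":0,"ry":0,"rz":0,"dx":37,"dy":-3,"dz":0,"gripper":-1},{"rx":0,"ry":0,"rz":0,"dx":37,"dy":-3,"dz":0,"gripper":-1},{"rx":0,"ry":0,"rz":0,"dx":37,"dy":-3,"dz":0,"gripper":-1},{"rx":0,"ry":0,"rz":0,"dx":37,"dy":-3,"dz":0,"gripper":-1},{"rx":0,"ry":0,"rz":-10.1,"dx":0,"dy":0,"dz":0,"gripper":-1},{"rx":0,"ry":0,"rz":-10.1,"dx":0,"dy":0,"dz":0,"gripper":-1},{"rx":0,"ry":0,"rz":-10.1,"dx":0,"dy":0,"dz":0,"gripper":-1},{"rx":0,"ry":0,"rz":-10.1,"dx":0,"dy":0,"dz":0,"gripper":-1},{"rx":0,"ry":0,"rz":-10.1,"dx":0,"dy":0,"dz":0,"gripper":-1},{"rx":0,"ry":0,"rz":-10.1,"dx":0,"dy":0,"dz":0,"gripper":-1},{"rx":0,"ry":0,"rz":-10.1,"dx":0,"dy":0,"dz":0,"gripper":-1},{"rx":0,"ry":0,"rz":-10.1,"dx":0,"dy":0,"dz":0,"gripper":-1},{"rx":0,"ry":0,"rz":-10.1,"dx":0,"dy":0,"dz":0,"gripper":-1},{"rx":0,"ry":0,"rz":0,"dx":0,"dy":0,"dz":0,"gripper":-1}]'

```text
clock: 8.22
tcp_pos: [0.4371, -0.0511, 0.1752]
orientation: [-0.124, -3.137, -0.0]
contact_force: [0.1, 0.0, -1.0]
grip_width: 0.0135
gripper_force: 48.9
```

```bash
python3 - <<'E'
from h import *
st(); plan((.4972,.1997,.16),85.9,n=7)
E
```

```text
t 8.22 tcp [ 0.4371 -0.0511  0.1752] rot [[-0.997, 0.079, 0.002], [0.079, 0.997, -0.0], [-0.002, 0.0, -1.0]] F [ 0.1  0.  -1. ] w 0.0135
shift total [-40.2 254.8  15.1] rows 7 each [-5.7 36.4  2.2]
yaw now 85.48
rot [-0.   -0.13 -0.42] rows 1 each [-0.   -0.13 -0.42]
```

>>> step_arm --moves '[{"rx":0,"ry":-0.1,"rz":-0.4,"dx":0,"dy":0,"dz":0,"gripper":-1},{"rx":0,"ry":0,"rz":0,"dx":-5.7,"dy":36.4,"dz":2.2,"gripper":-1},{"rx":0,"ry":0,"rz":0,"dx":-5.7,"dy":36.4,"dz":2.2,"gripper":-1},{"rx":0,"ry":0,"rz":0,"dx":-5.7,"dy":36.4,"dz":2.2,"gripper":-1},{"rx":0,"ry":0,"rz":0,"dx":-5.7,"dy":36.4,"dz":2.2,"gripper":-1},{"rx":0,"ry":0,"rz":0,"dx":-5.7,"dy":36.4,"dz":2.2,"gripper":-1},{"rx":0,"ry":0,"rz":0,"dx":-5.7,"dy":36.4,"dz":2.2,"gripper":-1},{"rx":0,"ry":0,"rz":0,"dx":-5.7,"dy":36.4,"dz":2.2,"gripper":-1},{"rx":0,"ry":0,"rz":0,"dx":0,"dy":0,"dz":0,"gripper":-1}]'

```text
clock: 9.35
tcp_pos: [0.4956, 0.2038, 0.1603]
orientation: [0.105, 3.138, 0.001]
contact_force: [-0.3, -1.1, -1.2]
grip_width: 0.0134
gripper_force: 49.0
```

```bash
python3 - <<'E'
from h import *
im,c=shot("w5")
cv2.imwrite("pics/w5c.png",cv2.resize(im[60:324],None,fx=1.56,fy=1.56,interpolation=cv2.INTER_CUBIC))
E
```

```text
t 9.35 tcp [0.4956 0.2038 0.1603] rot [[-0.998, 0.067, -0.002], [0.067, 0.998, 0.001], [0.002, 0.001, -1.0]] F [-0.3 -1.1 -1.2] w 0.0134
q [-0.83  0.38  0.41  2.   -0.21  0.8   1.2 ]
```

View pics/w5c.png

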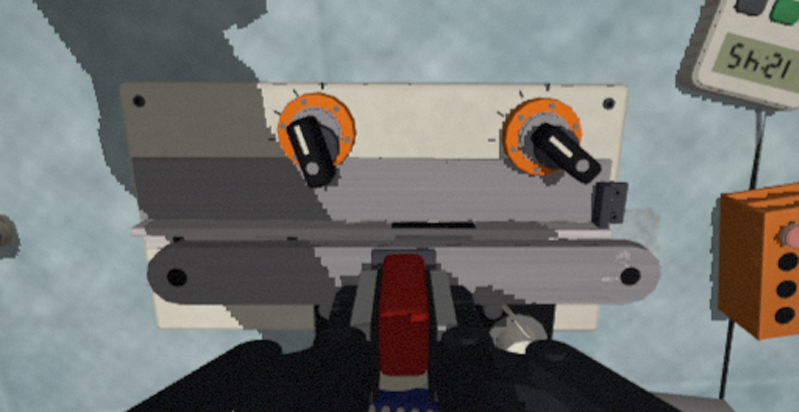

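The closer view shows the gauge over the head side. The bed edge runs (133,157)–(607,161), the fence line (135,222)–(590,233), the stop is at (592–626,182–226), and the knobs are at (311,152) and (568,152).

```bash
python3 - <<'E'
from h import *
im,c=load("w5"); f=lambda u,v,z:onz("wrist",(u/1.5606,60+v/1.5606),z,c)
ang=lambda a,b:np.degrees(np.arctan2(b[1]-a[1],b[0]-a[0])).round(2)
a,b=f(122,84,.016),f(627,85,.016); print("base",a,b,np.linalg.norm(b-a),ang(a,b))
a,b=f(133,157,.019),f(607,161,.019); print("bed",a,b,ang(a,b))
a,b=f(135,222,.033),f(590,231,.033); print("fence",a,b,ang(a,b))
ka,kb=f(311,152,.064),f(568,153,.064); print("knobs",ka,kb,np.linalg.norm(kb-ka),ang(ka,kb))
print("stop top-left",f(596,183,.031),f(592,226,.031))
# edges subpixel: rows of base top edge & bed edge by gradient
g=cv2.GaussianBlur(cv2.cvtColor(im,cv2.COLOR_BGR2GRAY),(3,3),0).astype(float)
H,S,V=cv2.split(cv2.cvtColor(im,cv2.COLOR_BGR2HSV)); m=((H>6)&(H<18)&(S>150)&(V>80)).astype(np.uint8); m[:,420:]=0
n,l,s,ce=cv2.connectedComponentsWithStats(m)
for i in range(1,n):
    if s[i,4]>80:
        pts=np.argwhere(l==i)[:,::-1]; (x,y),rad=cv2.minEnclosingCircle(pts.astype(np.float32)); print("roller",x,y,rad,onz("wrist",(x,y),.0325,c).round(4))
def line(x0,x1,r0,r1,z,sg):
    P=[]
    for x in range(x0,x1,3):
        d=np.diff(g[r0:r1,x])*sg; k=int(d.argmax()); P.append(onz("wrist",(x,r0+k+.5),z,c)[:2])
    P=np.array(P); vx,vy,x,y=cv2.fitLine(P.astype(np.float32),cv2.DIST_HUBER,0,.01,.01).ravel(); print("line",np.degrees(np.arctan2(vy,vx)).round(2),x,y)
line(230,310,105,122,.016,1); line(235,300,155,168,.019,-1); line(95,160,155,168,.019,-1);line(225,310,155,168,.019,-1)
E
```

```text
base [0.42466892 0.05864265 0.016     ] [0.44329327 0.32560726 0.016     ] 0.26761346819711745 86.01
bed [0.46325733 0.05725143 0.019     ] [0.48307767 0.31596461 0.019     ] 85.62
fence [0.49615456 0.05829086 0.033     ] [0.51799368 0.30303414 0.033     ] 84.9
knobs [0.4594518  0.16374777 0.064     ] [0.46778296 0.27955866 0.064     ] 0.11611015902947724 85.89
stop top-left [0.49183222 0.30581032 0.031     ] [0.51593368 0.30476611 0.031     ]
roller 202.0 144.5 25.224096298217773 [0.4546 0.1608 0.0325]
roller 346.791748046875 146.6554718017578 25.5611515045166 [0.4642 0.276  0.0325]
line 86.12 0.43541178 0.20901567
line 86.11 0.4736241 0.21101588
line 86.11 0.46540102 0.09008166
line 86.11 0.4734274 0.20812282
```

>>> step_arm --moves '[{"rx":0,"ry":0,"rz":0,"dx":2.9,"dy":0,"dz":30,"gripper":-1},{"rx":0,"ry":0,"rz":0,"dx":0,"dy":0,"dz":30,"gripper":-1},{"rx":0,"ry":0,"rz":0,"dx":0,"dy":0,"dz":20,"gripper":-1},{"rx":0,"ry":0,"rz":0,"dx":0,"dy":0,"dz":10,"gripper":-1},{"rx":0,"ry":0,"rz":0,"dx":0,"dy":0,"dz":5,"gripper":-1},{"rx":0,"ry":0,"rz":0,"dx":0,"dy":0,"dz":0,"gripper":-1}]'

```text
clock: 10.15
tcp_pos: [0.4931, 0.2001, 0.0662]
orientation: [0.111, 3.138, -0.0]
contact_force: [0.2, -0.1, -1.3]
grip_width: 0.0132
gripper_force: 49.0
```

>>> step_arm --moves '[{"rx":0,"ry":0,"rz":0,"dx":0,"dy":0,"dz":2,"gripper":-1},{"rx":0,"ry":0,"rz":0,"dx":0,"dy":0,"dz":1.5,"gripper":-1},{"rx":0,"ry":0,"rz":0,"dx":0,"dy":0,"dz":1.5,"gripper":-1},{"rx":0,"ry":0,"rz":0,"dx":0,"dy":0,"dz":0,"gripper":-1}]'

```text
clock: 10.65
tcp_pos: [0.4932, 0.2005, 0.0614]
orientation: [0.11, 3.138, 0.001]
contact_force: [-1.6, -0.2, 3.4]
grip_width: 0.0131
gripper_force: 49.7
```

```bash
python3 - <<'E'
from h import *
st(); im,c=shot("w6"); s=r.grab_frame("side"); cv2.imwrite("pics/s6.png",np.hstack([im,cv2.resize(s[140:250,210:320],(384,384),interpolation=cv2.INTER_CUBIC)])[:, 112:])
E
```

```text
t 10.65 tcp [0.4932 0.2005 0.0614] rot [[-0.998, 0.07, -0.002], [0.07, 0.998, 0.0], [0.002, 0.0, -1.0]] F [-1.6 -0.2  3.4] w 0.0131
t 10.65 tcp [0.4932 0.2005 0.0614] rot [[-0.998, 0.07, -0.002], [0.07, 0.998, 0.0], [0.002, 0.0, -1.0]] F [-1.6 -0.2  3.4] w 0.0131
q [-0.76  0.54  0.33  2.06 -0.3   0.59  1.28]
```

View pics/s6.png

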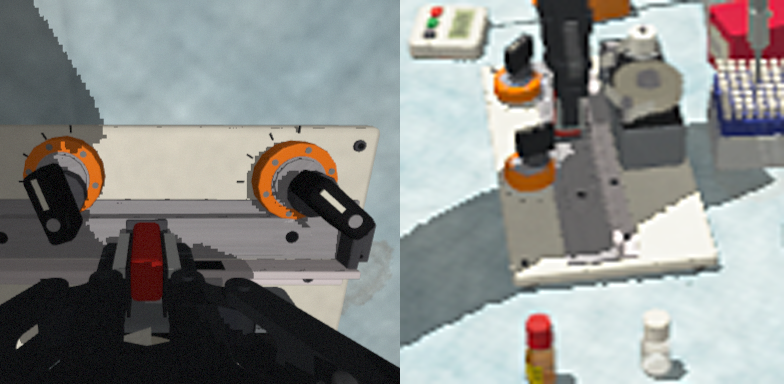

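The gauge sits flat between the rollers and the fence, at bed height (TCP z 0.0614). Next I push it to the stop.

>>> step_arm --moves '[{"rx":0,"ry":0,"rz":0,"dx":0,"dy":4,"dz":0,"gripper":-1},{"rx":0,"ry":0,"rz":0,"dx":0,"dy":4,"dz":0,"gripper":-1},{"rx":0,"ry":0,"rz":0,"dx":0,"dy":3,"dz":0,"gripper":-1},{"rx":0,"ry":0,"rz":0,"dx":0,"dy":2,"dz":0,"gripper":-1},{"rx":0,"ry":0,"rz":0,"dx":0,"dy":1,"dz":0,"gripper":-1},{"rx":0,"ry":0,"rz":0,"dx":0,"dy":0,"dz":0,"gripper":-1}]'

```text
clock: 11.5
tcp_pos: [0.4947, 0.2131, 0.0614]
orientation: [0.112, 3.137, -0.001]
contact_force: [0.5, -4.1, 6.4]
grip_width: 0.0135
gripper_force: 50.1
```

>>> step_arm --moves '[{"rx":0,"ry":0,"rz":0,"dx":-1,"dy":0,"dz":0,"gripper":-1},{"rx":0,"ry":0,"rz":0,"dx":-1,"dy":0,"dz":0,"gripper":-1},{"rx":0,"ry":0,"rz":0,"dx":0,"dy":0,"dz":0,"gripper":-1}]'

```text
clock: 11.88
tcp_pos: [0.4948, 0.213, 0.0614]
orientation: [-0.112, -3.139, 0.002]
contact_force: [-5.2, -3.8, 12.8]
grip_width: 0.0135
gripper_force: 51.1
```

>>> step_arm --moves '[{"rx":0,"ry":0,"rz":0,"dx":0,"dy":0,"dz":-0.6,"gripper":-1},{"rx":0,"ry":0,"rz":0,"dx":0,"dy":0,"dz":0,"gripper":-1}]'

```text
clock: 12.12
tcp_pos: [0.4961, 0.2143, 0.0614]
orientation: [0.11, 3.138, 0.0]
contact_force: [0.6, -0.4, -0.9]
grip_width: 0.0129
gripper_force: 49.1
```

>>> step_arm --moves '[{"rx":0,"ry":0,"rz":0,"dx":-1,"dy":0,"dz":0,"gripper":-1},{"rx":0,"ry":0,"rz":0,"dx":0,"dy":1,"dz":0,"gripper":-1},{"rx":0,"ry":0,"rz":0,"dx":0,"dy":0,"dz":0,"gripper":-1}]'

```text
clock: 12.5
tcp_pos: [0.4971, 0.2153, 0.0615]
orientation: [0.11, 3.138, -0.0]
contact_force: [-0.4, 0.8, -1.1]
grip_width: 0.0135
gripper_force: 49.1
```

>>> step_arm --moves '[{"rx":0,"ry":0,"rz":0,"dx":-1,"dy":0,"dz":0,"gripper":-1},{"rx":0,"ry":0,"rz":0,"dx":-1,"dy":0,"dz":0,"gripper":-1},{"rx":0,"ry":0,"rz":0,"dx":0,"dy":0,"dz":0,"gripper":-1}]'

```text
clock: 12.88
tcp_pos: [0.4992, 0.2149, 0.0616]
orientation: [0.11, 3.138, -0.0]
contact_force: [-0.5, 0.5, -2.4]
grip_width: 0.0136
gripper_force: 49.1
```

>>> step_arm --moves '[{"rx":0,"ry":0,"rz":0,"dx":0,"dy":1,"dz":0,"gripper":-1},{"rx":0,"ry":0,"rz":0,"dx":0,"dy":1,"dz":0,"gripper":-1},{"rx":0,"ry":0,"rz":0,"dx":0,"dy":1,"dz":0,"gripper":-1},{"rx":0,"ry":0,"rz":0,"dx":0,"dy":0,"dz":0,"gripper":-1}]'

```text
clock: 13.38
tcp_pos: [0.4992, 0.2181, 0.0616]
orientation: [0.11, 3.138, 0.0]
contact_force: [-0.5, 0.3, -1.6]
grip_width: 0.013
gripper_force: 49.1
```

>>> step_arm --moves '[{"rx":0,"ry":0,"rz":0,"dx":0,"dy":1,"dz":0,"gripper":-1},{"rx":0,"ry":0,"rz":0,"dx":0,"dy":1,"dz":0,"gripper":-1},{"rx":0,"ry":0,"rz":0,"dx":0,"dy":1,"dz":0,"gripper":-1},{"rx":0,"ry":0,"rz":0,"dx":0,"dy":0,"dz":0,"gripper":-1}]'

```text
clock: 13.88
tcp_pos: [0.4994, 0.2203, 0.0615]
orientation: [0.111, 3.138, -0.001]
contact_force: [-0.5, -1.8, 0.6]
grip_width: 0.0129
gripper_force: 49.3
```

>>> step_arm --moves '[{"rx":0,"ry":0,"rz":0,"dx":-1,"dy":0,"dz":0,"gripper":-1},{"rx":0,"ry":0,"rz":0,"dx":-1,"dy":0,"dz":0,"gripper":-1},{"rx":0,"ry":0,"rz":0,"dx":0,"dy":0,"dz":0,"gripper":-1}]'

```text
clock: 14.25
tcp_pos: [0.5002, 0.2203, 0.0614]
orientation: [-0.11, -3.139, 0.002]
contact_force: [-4.8, -4.1, 5.2]
grip_width: 0.0133
gripper_force: 50.0
```

>>> step_arm --moves '[{"rx":0,"ry":0,"rz":0,"dx":0,"dy":1,"dz":-0.3,"gripper":-1},{"rx":0,"ry":0,"rz":0,"dx":0,"dy":1,"dz":0,"gripper":-1},{"rx":0,"ry":0,"rz":0,"dx":0,"dy":0,"dz":0,"gripper":-1}]'

```text
clock: 14.62
tcp_pos: [0.5002, 0.2204, 0.0615]
orientation: [-0.111, -3.138, 0.005]
contact_force: [-4.9, -7.8, 5.1]
grip_width: 0.0132
gripper_force: 50.2
```

>>> step_arm --moves '[{"rx":0,"ry":0,"rz":0,"dx":-1,"dy":0,"dz":-0.3,"gripper":-1},{"rx":0,"ry":0,"rz":0,"dx":-1,"dy":0,"dz":0,"gripper":-1},{"rx":0,"ry":0,"rz":0,"dx":0,"dy":0,"dz":0,"gripper":-1}]'

```text
clock: 15.0
tcp_pos: [0.5006, 0.2204, 0.0615]
orientation: [-0.11, -3.135, 0.006]
contact_force: [-8.5, -8.2, 7.0]
grip_width: 0.0132
gripper_force: 50.6
```

>>> step_arm --moves '[{"rx":0,"ry":0,"rz":0,"dx":1.5,"dy":-1.5,"dz":0,"gripper":-1},{"rx":0,"ry":0,"rz":0,"dx":1.5,"dy":-1.5,"dz":0,"gripper":-1},{"rx":0,"ry":0,"rz":0,"dx":0,"dy":0,"dz":0,"gripper":-0.6},{"rx":0,"ry":0,"rz":0,"dx":0,"dy":0,"dz":0,"gripper":-0.3},{"rx":0,"ry":0,"rz":0,"dx":0,"dy":0,"dz":0,"gripper":-0.2},{"rx":0,"ry":0,"rz":0,"dx":0,"dy":0,"dz":0,"gripper":-0.2}]'

```text
clock: 15.75
tcp_pos: [0.5006, 0.2202, 0.0623]
orientation: [0.11, 3.138, 0.0]
contact_force: [0.1, -0.0, 0.5]
grip_width: 0.0341
gripper_force: 0.0
```

```bash
python3 - <<'E'
from h import *
st()
im,c=load("w5"); f=lambda u,v:onz("wrist",(u/1.5606,60+v/1.5606),.064,c)
for a,b in (((302,130),(311,154)),((549,135),(568,152))):
    d=f(*a)-f(*b); print("line dir",np.degrees(np.arctan2(d[1],d[0])).round(1))
im6,c6=load("w6"); g=cv2.cvtColor(im6,cv2.COLOR_BGR2GRAY)
for x0,y0,x1,y1 in ((130,165,180,220),(425,185,462,225)):
    w=g[y0:y1,x0:x1]; n,l,s,ce=cv2.connectedComponentsWithStats((w>110).astype(np.uint8))
    for i in range(1,n):
        p=np.argwhere(l==i)[:,::-1]+[x0,y0]
        if 8<len(p)<150:
            W=np.array([onz("wrist",q,.064,c6)[:2] for q in p],np.float32); vx,vy,x,y=cv2.fitLine(W,cv2.DIST_L2,0,.01,.01).ravel(); print(len(p),p.mean(0),x,y,np.degrees(np.arctan2(vy,vx)))
E
```

```text
t 15.75 tcp [0.5006 0.2202 0.0623] rot [[-0.998, 0.07, -0.002], [0.07, 0.998, 0.0], [0.002, 0.0, -1.0]] F [ 0.1 -0.   0.5] w 0.0341
line dir -166.3
line dir -133.6
15 [175.73333333 165.46666667] 0.44262293 0.17122245 84.541885
81 [457.13580247 188.64197531] 0.45976326 0.28065294 46.08513
94 [431.0212766  221.13829787] 0.47294092 0.2715927 70.36876
```

>>> step_arm --moves '[{"rx":0,"ry":0,"rz":0,"dx":0,"dy":0,"dz":-25,"gripper":-0.2},{"rx":0,"ry":0,"rz":0,"dx":0,"dy":0,"dz":-25,"gripper":-0.2},{"rx":0,"ry":0,"rz":0,"dx":17.2,"dy":-29.9,"dz":0,"gripper":-0.2},{"rx":0,"ry":0,"rz":0,"dx":17.2,"dy":-29.9,"dz":0,"gripper":-0.2},{"rx":0,"ry":0,"rz":10.15,"dx":0,"dy":0,"dz":0,"gripper":-0.2},{"rx":0,"ry":0,"rz":10.15,"dx":0,"dy":0,"dz":0,"gripper":-0.2},{"rx":0,"ry":0,"rz":10.15,"dx":0,"dy":0,"dz":0,"gripper":-0.2},{"rx":0,"ry":0,"rz":10.15,"dx":0,"dy":0,"dz":0,"gripper":-0.2},{"rx":0,"ry":0,"rz":10.15,"dx":0,"dy":0,"dz":0,"gripper":-0.2},{"rx":0,"ry":0,"rz":10.15,"dx":0,"dy":0,"dz":0,"gripper":-0.2},{"rx":0,"ry":0,"rz":10.15,"dx":0,"dy":0,"dz":0,"gripper":-0.2},{"rx":0,"ry":0,"rz":10.15,"dx":0,"dy":0,"dz":0,"gripper":-0.2},{"rx":0,"ry":0,"rz":10.15,"dx":0,"dy":0,"dz":0,"gripper":-0.2},{"rx":0,"ry":0,"rz":10.15,"dx":0,"dy":0,"dz":0,"gripper":-0.2},{"rx":0,"ry":0,"rz":10.15,"dx":0,"dy":0,"dz":0,"gripper":-0.2},{"rx":0,"ry":0,"rz":10.15,"dx":0,"dy":0,"dz":0,"gripper":-0.2},{"rx":0,"ry":0,"rz":10.15,"dx":0,"dy":0,"dz":0,"gripper":-0.2},{"rx":0,"ry":0,"rz":10.15,"dx":0,"dy":0,"dz":0,"gripper":-0.2},{"rx":0,"ry":0,"rz":10.15,"dx":0,"dy":0,"dz":0,"gripper":-0.2},{"rx":0,"ry":0,"rz":10.15,"dx":0,"dy":0,"dz":0,"gripper":-0.2}]'

```text
clock: 18.25
tcp_pos: [0.4618, 0.1629, 0.1121]
orientation: [-3.121, -0.363, -0.003]
contact_force: [-0.1, -0.4, 0.6]
grip_width: 0.0342
gripper_force: 0.0
```

```bash
python3 - <<'E'
from h import *
o=st(); print(np.round(o["joints"],2)); plan((.4621,.1630,.058),-76.3)
E
```

```text
t 18.25 tcp [0.4618 0.1629 0.1121] rot [[0.973, 0.229, 0.002], [0.229, -0.973, 0.0], [0.002, 0.0, -1.0]] F [-0.1 -0.4  0.6] w 0.0342
[-1.29  0.68  1.13  2.16 -0.85  0.85 -0.96]
shift total [ 0.2 -0.  54.1] rows 1 each [ 0.2 -0.  54.1]
yaw now -76.73
rot [ 0.01 -0.11 -0.43] rows 1 each [ 0.01 -0.11 -0.43]
```

>>> step_arm --moves '[{"rx":0,"ry":-0.1,"rz":-0.4,"dx":0,"dy":0,"dz":25,"gripper":-0.2},{"rx":0,"ry":0,"rz":0,"dx":0,"dy":0,"dz":20,"gripper":-0.2},{"rx":0,"ry":0,"rz":0,"dx":0,"dy":0,"dz":9,"gripper":-0.2},{"rx":0,"ry":0,"rz":0,"dx":0,"dy":0,"dz":0,"gripper":-0.5},{"rx":0,"ry":0,"rz":0,"dx":0,"dy":0,"dz":0,"gripper":-1},{"rx":0,"ry":0,"rz":0,"dx":0,"dy":0,"dz":0,"gripper":-1},{"rx":0,"ry":0,"rz":0,"dx":0,"dy":0,"dz":0,"gripper":-1}]' --grip_force 40

```text
clock: 19.12
tcp_pos: [0.4615, 0.1628, 0.0581]
orientation: [3.118, 0.383, -0.001]
contact_force: [-0.5, 1.2, -7.9]
grip_width: 0.0192
gripper_force: 39.4
```

```bash
python3 - <<'E'
from h import *
o=st(); print(np.round(o["moment"],3)); plan(None,-76.3)
E
```

```text
t 19.12 tcp [0.4615 0.1628 0.0581] rot [[0.97, 0.242, -0.001], [0.242, -0.97, 0.0], [-0.001, -0.0, -1.0]] F [-0.5  1.2 -7.9] w 0.0192
[ 0.218  0.146 -0.039]
yaw now -76.01
rot [0.01 0.03 0.29] rows 1 each [0.01 0.03 0.29]
```

The 19 mm width suggests the pads closed on the collar below the bar, so I'll reopen, rise 9 mm and close again.

>>> step_arm --moves '[{"rx":0,"ry":0,"rz":0,"dx":0,"dy":0,"dz":0,"gripper":-0.3},{"rx":0,"ry":0,"rz":0,"dx":0,"dy":0,"dz":0,"gripper":-0.2},{"rx":0,"ry":0,"rz":0,"dx":0,"dy":0,"dz":-9,"gripper":-0.2},{"rx":0,"ry":0,"rz":0,"dx":0,"dy":0,"dz":0,"gripper":-0.5},{"rx":0,"ry":0,"rz":0,"dx":0,"dy":0,"dz":0,"gripper":-1},{"rx":0,"ry":0,"rz":0,"dx":0,"dy":0,"dz":0,"gripper":-1},{"rx":0,"ry":0,"rz":0,"dx":0,"dy":0,"dz":0,"gripper":-1}]' --grip_force 40

```text
clock: 20.0
tcp_pos: [0.4622, 0.163, 0.0676]
orientation: [-3.118, -0.382, -0.001]
contact_force: [-2.6, 0.9, 7.9]
grip_width: 0.0109
gripper_force: 41.3
```

```bash
python3 - <<'E'
from h import *
o=st(); print(np.round(o["moment"],3)); plan(None,-76.3)
E
```

```text
t 20.0 tcp [0.4622 0.163  0.0676] rot [[0.97, 0.242, 0.001], [0.242, -0.97, -0.001], [0.0, 0.001, -1.0]] F [-2.6  0.9  7.9] w 0.0109
[ 0.164  0.416 -0.047]
yaw now -76.02
rot [-0.03 -0.03  0.28] rows 1 each [-0.03 -0.03  0.28]
```

>>> step_arm --moves '[{"rx":0,"ry":0,"rz":-5,"dx":0,"dy":0,"dz":0,"gripper":-1},{"rx":0,"ry":0,"rz":-10,"dx":0,"dy":0,"dz":0,"gripper":-1},{"rx":0,"ry":0,"rz":-10,"dx":0,"dy":0,"dz":0,"gripper":-1},{"rx":0,"ry":0,"rz":-10,"dx":0,"dy":0,"dz":0,"gripper":-1},{"rx":0,"ry":0,"rz":-10,"dx":0,"dy":0,"dz":0,"gripper":-1},{"rx":0,"ry":0,"rz":0,"dx":0,"dy":0,"dz":0,"gripper":-1}]'

```text
clock: 20.75
tcp_pos: [0.4616, 0.1638, 0.0676]
orientation: [-2.731, -1.549, -0.001]
contact_force: [-3.2, 2.5, 9.0]
grip_width: 0.0108
gripper_force: 41.4
```

```bash
python3 - <<'E'
from h import *
o=st(); print(np.round(o["moment"],3)); plan((.4621,.163,.0675),37.9)
E
```

```text
t 20.75 tcp [0.4616 0.1638 0.0676] rot [[0.513, 0.858, 0.002], [0.858, -0.513, -0.002], [-0.001, 0.002, -1.0]] F [-3.2  2.5  9. ] w 0.0108
[0.555 0.692 0.05 ]
shift total [-0.4  0.8  0.1] rows 1 each [-0.4  0.8  0.1]
yaw now -30.88
rot [-4.000e-02 -1.400e-01 -6.878e+01] rows 7 each [-0.01 -0.02 -9.83]
```

>>> step_arm --moves '[{"rx":0,"ry":0,"rz":-10,"dx":0,"dy":0,"dz":0,"gripper":-1},{"rx":0,"ry":0,"rz":-10,"dx":0,"dy":0,"dz":0,"gripper":-1},{"rx":0,"ry":0,"rz":-10,"dx":0,"dy":0,"dz":0,"gripper":-1},{"rx":0,"ry":0,"rz":-10,"dx":0,"dy":0,"dz":0,"gripper":-1},{"rx":0,"ry":0,"rz":-10,"dx":0,"dy":0,"dz":0,"gripper":-1},{"rx":0,"ry":0,"rz":-10,"dx":0,"dy":0,"dz":0,"gripper":-1},{"rx":0,"ry":0,"rz":-4,"dx":0,"dy":0,"dz":0,"gripper":-1},{"rx":0,"ry":0,"rz":0,"dx":0,"dy":0,"dz":0,"gripper":-1}]'

```text
clock: 21.75
tcp_pos: [0.4603, 0.1638, 0.0676]
orientation: [-1.496, -2.758, 0.0]
contact_force: [-7.4, 3.1, 14.7]
grip_width: 0.0112
gripper_force: 42.1
```

```bash
python3 - <<'E'
from h import *
o=st(); print(np.round(o["moment"],3)); plan((.4621,.163,.0675),37.9)
E
```

```text
t 21.75 tcp [0.4603 0.1638 0.0676] rot [[-0.545, 0.838, 0.003], [0.838, 0.545, -0.002], [-0.003, 0.002, -1.0]] F [-7.4  3.1 14.7] w 0.0112
[0.597 1.516 0.105]
shift total [-1.7  1.1  0.1] rows 1 each [-1.7  1.1  0.1]
yaw now 33.05
rot [-0.1  -0.2  -4.85] rows 1 each [-0.1  -0.2  -4.85]
```

>>> step_arm --moves '[{"rx":0,"ry":0,"rz":0,"dx":1.5,"dy":-1.5,"dz":-0.4,"gripper":-1},{"rx":0,"ry":0,"rz":0,"dx":0,"dy":0,"dz":0,"gripper":-1}]'

```text
clock: 22.0
tcp_pos: [0.46, 0.1638, 0.0677]
orientation: [1.499, 2.76, 0.001]
contact_force: [0.6, 3.5, 1.1]
grip_width: 0.0108
gripper_force: 40.5
```

```bash
python3 - <<'E'
from h import *
o=st(); print(np.round(o["moment"],3)); plan((.4621,.163,.0675),37.9)
E
```

```text
t 22.0 tcp [0.46   0.1638 0.0677] rot [[-0.545, 0.839, -0.0], [0.839, 0.545, 0.001], [0.001, 0.0, -1.0]] F [0.6 3.5 1.1] w 0.0108
[0.769 0.027 0.113]
shift total [-1.8  1.3  0.2] rows 1 each [-1.8  1.3  0.2]
yaw now 33.0
rot [ 0.04  0.01 -4.9 ] rows 1 each [ 0.04  0.01 -4.9 ]
```

>>> step_arm --moves '[{"rx":0,"ry":0,"rz":-2,"dx":0,"dy":0,"dz":0,"gripper":-1},{"rx":0,"ry":0,"rz":-1.5,"dx":0,"dy":0,"dz":0,"gripper":-1},{"rx":0,"ry":0,"rz":0,"dx":0,"dy":0,"dz":0,"gripper":-1}]'

```text
clock: 22.38
tcp_pos: [0.46, 0.1637, 0.0676]
orientation: [1.412, 2.806, 0.001]
contact_force: [-0.9, 4.3, 3.3]
grip_width: 0.0108
gripper_force: 40.7
```

```bash
python3 - <<'E'
from h import *
o=st(); print(np.round(o["moment"],3)); plan((.4621,.163,.0675),37.9)
E
```

```text
t 22.38 tcp [0.46   0.1637 0.0676] rot [[-0.596, 0.803, 0.0], [0.803, 0.596, 0.001], [0.0, 0.0, -1.0]] F [-0.9  4.3  3.3] w 0.0108
[ 1.133  0.08  -0.003]
shift total [-1.9  1.3  0.1] rows 1 each [-1.9  1.3  0.1]
yaw now 36.56
rot [ 0.03 -0.   -1.34] rows 1 each [ 0.03 -0.   -1.34]
```

>>> step_arm --moves '[{"rx":0,"ry":0,"rz":-1,"dx":0,"dy":0,"dz":0,"gripper":-1},{"rx":0,"ry":0,"rz":0,"dx":0,"dy":0,"dz":0,"gripper":-1}]'

```text
clock: 22.62
tcp_pos: [0.46, 0.1637, 0.0677]
orientation: [1.388, 2.818, 0.001]
contact_force: [-1.7, 4.7, 3.7]
grip_width: 0.0111
gripper_force: 40.8
```

```bash
python3 - <<'E'
from h import *
o=st(); print(np.round(o["moment"],3)); plan((.4621,.163,.0675),37.9)
E
```

```text
t 22.62 tcp [0.46   0.1637 0.0677] rot [[-0.61, 0.793, 0.0], [0.793, 0.61, 0.001], [0.0, 0.0, -1.0]] F [-1.7  4.7  3.7] w 0.0111
[ 1.161  0.044 -0.103]
shift total [-1.9  1.2  0.2] rows 1 each [-1.9  1.2  0.2]
yaw now 37.56
rot [ 0.03 -0.   -0.34] rows 1 each [ 0.03 -0.   -0.34]
```

>>> step_arm --moves '[{"rx":0,"ry":0,"rz":-0.4,"dx":0,"dy":0,"dz":0,"gripper":-1},{"rx":0,"ry":0,"rz":0,"dx":0,"dy":0,"dz":0,"gripper":-1}]'

```text
clock: 22.88
tcp_pos: [0.46, 0.1637, 0.0676]
orientation: [1.379, 2.823, 0.001]
contact_force: [-0.8, 6.0, 3.7]
grip_width: 0.0111
gripper_force: 40.8
```

```bash
python3 - <<'E'
from h import *
o=st(); print(np.round(o["moment"],3)); plan((.4703,.2828,.0675),37.9)
E
```

```text
t 22.88 tcp [0.46   0.1637 0.0676] rot [[-0.615, 0.789, 0.0], [0.789, 0.615, 0.0], [0.0, 0.0, -1.0]] F [-0.8  6.   3.7] w 0.0111
[ 1.162  0.041 -0.051]
shift total [87.6 81.4  0.2] rows 2 each [43.8 40.7  0.1]
yaw now 37.94
rot [ 0.03 -0.    0.04] rows 1 each [ 0.03 -0.    0.04]
```

>>> step_arm --moves '[{"rx":0,"ry":0,"rz":0,"dx":2,"dy":1.5,"dz":0,"gripper":-1},{"rx":0,"ry":0,"rz":0,"dx":0,"dy":0,"dz":0,"gripper":-0.5},{"rx":0,"ry":0,"rz":0,"dx":0,"dy":0,"dz":0,"gripper":-0.2},{"rx":0,"ry":0,"rz":0,"dx":0,"dy":0,"dz":0,"gripper":-0.2},{"rx":0,"ry":0,"rz":0,"dx":0,"dy":0,"dz":-22,"gripper":-0.2},{"rx":0,"ry":0,"rz":0,"dx":0,"dy":0,"dz":-23,"gripper":-0.2},{"rx":0,"ry":0,"rz":0,"dx":29,"dy":26.3,"dz":0,"gripper":-0.2},{"rx":0,"ry":0,"rz":0,"dx":29,"dy":26.3,"dz":0,"gripper":-0.2},{"rx":0,"ry":0,"rz":0,"dx":28.5,"dy":26.3,"dz":0,"gripper":-0.2},{"rx":0,"ry":0,"rz":10.2,"dx":0,"dy":0,"dz":0,"gripper":-0.2},{"rx":0,"ry":0,"rz":10.2,"dx":0,"dy":0,"dz":0,"gripper":-0.2},{"rx":0,"ry":0,"rz":10.2,"dx":0,"dy":0,"dz":0,"gripper":-0.2},{"rx":0,"ry":0,"rz":10.2,"dx":0,"dy":0,"dz":0,"gripper":-0.2},{"rx":0,"ry":0,"rz":10.2,"dx":0,"dy":0,"dz":0,"gripper":-0.2},{"rx":0,"ry":0,"rz":10.2,"dx":0,"dy":0,"dz":0,"gripper":-0.2},{"rx":0,"ry":0,"rz":10.2,"dx":0,"dy":0,"dz":0,"gripper":-0.2},{"rx":0,"ry":0,"rz":10.2,"dx":0,"dy":0,"dz":0,"gripper":-0.2},{"rx":0,"ry":0,"rz":0,"dx":0,"dy":0,"dz":0,"gripper":-0.2}]'

```text
clock: 25.12
tcp_pos: [0.4686, 0.2823, 0.1121]
orientation: [2.886, 1.237, -0.001]
contact_force: [0.5, 0.4, 0.4]
grip_width: 0.0345
gripper_force: 0.0
```

```bash
python3 - <<'E'
from h import *
o=st(); plan((.469,.2827,.0675),-43.8)
im,c=shot("w7"); H,S,V=cv2.split(cv2.cvtColor(im,cv2.COLOR_BGR2HSV))
cv2.imwrite("pics/w7v.png",im)
E
```

```text
t 25.12 tcp [0.4686 0.2823 0.1121] rot [[0.69, 0.724, -0.001], [0.724, -0.69, 0.001], [-0.0, -0.002, -1.0]] F [0.5 0.4 0.4] w 0.0345
shift total [ 0.6 -0.1 44.6] rows 1 each [ 0.6 -0.1 44.6]
yaw now -43.61
rot [0.07 0.08 0.19] rows 1 each [0.07 0.08 0.19]
t 25.12 tcp [0.4686 0.2823 0.1121] rot [[0.69, 0.724, -0.001], [0.724, -0.69, 0.001], [-0.0, -0.002, -1.0]] F [0.5 0.4 0.4] w 0.0345
q [-1.34  0.65  0.95  2.02 -0.72  0.84 -0.74]
```

View pics/w7v.png

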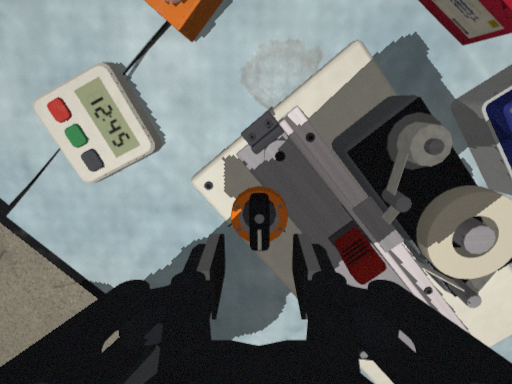

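The gauge end sits against the stop at about (262,150), flush with the fence. Knob b's bar at (260,220) is aligned between the fingers.

>>> step_arm --moves '[{"rx":0,"ry":0,"rz":0.2,"dx":0.6,"dy":0,"dz":25,"gripper":-0.2},{"rx":0,"ry":0,"rz":0,"dx":0,"dy":0,"dz":19.5,"gripper":-0.2},{"rx":0,"ry":0,"rz":0,"dx":0,"dy":0,"dz":0,"gripper":-0.5},{"rx":0,"ry":0,"rz":0,"dx":0,"dy":0,"dz":0,"gripper":-1},{"rx":0,"ry":0,"rz":0,"dx":0,"dy":0,"dz":0,"gripper":-1},{"rx":0,"ry":0,"rz":0,"dx":0,"dy":0,"dz":0,"gripper":-1}]' --grip_force 40

```text
clock: 25.92
tcp_pos: [0.4693, 0.2824, 0.068]
orientation: [2.89, 1.229, -0.0]
contact_force: [1.0, -1.6, -5.0]
grip_width: 0.0105
gripper_force: 41.6
```

```bash
python3 - <<'E'
from h import *
o=st(); print(np.round(o["moment"],3)); plan(None,37.9)
E
```

```text
t 25.93 tcp [0.4693 0.2824 0.068 ] rot [[0.694, 0.72, -0.0], [0.72, -0.694, 0.001], [0.0, -0.001, -1.0]] F [ 1.  -1.6 -5. ] w 0.0105
[-0.407 -0.188  0.135]
yaw now -43.92
rot [ 3.000e-02  6.000e-02 -8.182e+01] rows 8 each [ 0.000e+00  1.000e-02 -1.023e+01]
```

Turn 77°, then fine.

>>> step_arm --moves '[{"rx":0,"ry":0,"rz":-7,"dx":0,"dy":0,"dz":0,"gripper":-1},{"rx":0,"ry":0,"rz":-10,"dx":0,"dy":0,"dz":0,"gripper":-1},{"rx":0,"ry":0,"rz":-10,"dx":0,"dy":0,"dz":0,"gripper":-1},{"rx":0,"ry":0,"rz":-10,"dx":0,"dy":0,"dz":0,"gripper":-1},{"rx":0,"ry":0,"rz":-10,"dx":0,"dy":0,"dz":0,"gripper":-1},{"rx":0,"ry":0,"rz":-10,"dx":0,"dy":0,"dz":0,"gripper":-1},{"rx":0,"ry":0,"rz":-10,"dx":0,"dy":0,"dz":0,"gripper":-1},{"rx":0,"ry":0,"rz":-10,"dx":0,"dy":0,"dz":0,"gripper":-1},{"rx":0,"ry":0,"rz":0,"dx":0,"dy":0,"dz":0,"gripper":-1}]'

```text
clock: 27.05
tcp_pos: [0.4696, 0.2823, 0.068]
orientation: [1.5, 2.76, -0.0]
contact_force: [2.2, -2.5, -6.6]
grip_width: 0.0109
gripper_force: 41.5
```

```bash
python3 - <<'E'
from h import *
o=st(); print(np.round(o["moment"],3)); plan(None,37.9)
E
```

```text
t 27.05 tcp [0.4696 0.2823 0.068 ] rot [[-0.544, 0.839, -0.001], [0.839, 0.544, 0.0], [0.0, -0.0, -1.0]] F [ 2.2 -2.5 -6.6] w 0.0109
[-0.303 -0.326  0.132]
yaw now 32.97
rot [ 0.    0.03 -4.93] rows 1 each [ 0.    0.03 -4.93]
```

>>> step_arm --moves '[{"rx":0,"ry":0,"rz":-2,"dx":0,"dy":0,"dz":0,"gripper":-1},{"rx":0,"ry":0,"rz":-1.5,"dx":0,"dy":0,"dz":0,"gripper":-1},{"rx":0,"ry":0,"rz":-1,"dx":0,"dy":0,"dz":0,"gripper":-1},{"rx":0,"ry":0,"rz":-0.3,"dx":0,"dy":0,"dz":0,"gripper":-1},{"rx":0,"ry":0,"rz":0,"dx":0,"dy":0,"dz":0,"gripper":-1}]'

```text
clock: 27.68
tcp_pos: [0.4696, 0.2823, 0.068]
orientation: [1.381, 2.821, -0.001]
contact_force: [2.7, -4.2, -3.8]
grip_width: 0.0112
gripper_force: 41.8
```

```bash
python3 - <<'E'
from h import *
o=st(); print(np.round(o["moment"],3)); plan((.5006,.2203,.064),86.1)
E
```

```text
t 27.68 tcp [0.4696 0.2823 0.068 ] rot [[-0.614, 0.79, -0.001], [0.79, 0.614, -0.0], [0.0, -0.001, -1.0]] F [ 2.7 -4.2 -3.8] w 0.0112
[-0.786 -0.624 -0.093]
shift total [-68.  -13.6   4.1] rows 2 each [-34.   -6.8   2. ]
yaw now 37.85
rot [-4.000e-02  5.000e-02 -4.825e+01] rows 5 each [-0.01  0.01 -9.65]
```

>>> step_arm --moves '[{"rx":0,"ry":0,"rz":0,"dx":-2,"dy":-0.2,"dz":0,"gripper":-1},{"rx":0,"ry":0,"rz":0,"dx":0,"dy":0,"dz":0,"gripper":-0.5},{"rx":0,"ry":0,"rz":0,"dx":0,"dy":0,"dz":0,"gripper":-0.2},{"rx":0,"ry":0,"rz":0,"dx":0,"dy":0,"dz":0,"gripper":-0.2},{"rx":0,"ry":0,"rz":0,"dx":0,"dy":0,"dz":-22,"gripper":-0.2},{"rx":0,"ry":0,"rz":0,"dx":0,"dy":0,"dz":-23,"gripper":-0.2},{"rx":0,"ry":0,"rz":-9.65,"dx":0,"dy":0,"dz":0,"gripper":-0.2},{"rx":0,"ry":0,"rz":-9.65,"dx":0,"dy":0,"dz":0,"gripper":-0.2},{"rx":0,"ry":0,"rz":-9.65,"dx":0,"dy":0,"dz":0,"gripper":-0.2},{"rx":0,"ry":0,"rz":-9.65,"dx":0,"dy":0,"dz":0,"gripper":-0.2},{"rx":0,"ry":0,"rz":-9.65,"dx":0,"dy":0,"dz":0,"gripper":-0.2},{"rx":0,"ry":0,"rz":0,"dx":-18,"dy":-29.5,"dz":0,"gripper":-0.2},{"rx":0,"ry":0,"rz":0,"dx":-17.7,"dy":-29.5,"dz":0,"gripper":-0.2},{"rx":0,"ry":0,"rz":0,"dx":0,"dy":0,"dz":0,"gripper":-0.2}]'

```text
clock: 29.42
tcp_pos: [0.5034, 0.2166, 0.1133]
orientation: [0.114, 3.138, -0.003]
contact_force: [-0.6, -0.1, -0.5]
grip_width: 0.0343
gripper_force: 0.0
```

```bash
python3 - <<'E'
from h import *
plan((.5006,.2203,.062),86.1)
im,c=shot("w8"); cv2.imwrite("pics/w8v.png",im)
E
```

```text
shift total [ 3.1  3.6 51.2] rows 1 each [ 3.1  3.6 51.2]
yaw now 85.83
rot [-0.09  0.07 -0.27] rows 1 each [-0.09  0.07 -0.27]
t 29.43 tcp [0.5034 0.2166 0.1133] rot [[-0.997, 0.073, -0.001], [0.073, 0.997, -0.002], [0.001, -0.002, -1.0]] F [-0.6 -0.1 -0.5] w 0.0343
q [-0.79  0.47  0.34  2.   -0.23  0.71  1.19]
```

>>> step_arm --moves '[{"rx":-0.1,"ry":0.1,"rz":-0.2,"dx":3.1,"dy":3.6,"dz":0,"gripper":-0.2},{"rx":0,"ry":0,"rz":0,"dx":0,"dy":0,"dz":25,"gripper":-0.2},{"rx":0,"ry":0,"rz":0,"dx":0,"dy":0,"dz":20,"gripper":-0.2},{"rx":0,"ry":0,"rz":0,"dx":0,"dy":0,"dz":6,"gripper":-0.2},{"rx":0,"ry":0,"rz":0,"dx":0,"dy":0,"dz":0,"gripper":-0.3},{"rx":0,"ry":0,"rz":0,"dx":0,"dy":0,"dz":0,"gripper":-0.6}]' --grip_force 25

```text
clock: 30.22
tcp_pos: [0.4991, 0.2219, 0.0626]
orientation: [-0.102, -3.138, 0.001]
contact_force: [-1.2, -2.7, 0.4]
grip_width: 0.0171
gripper_force: 0.8
```

>>> step_arm --moves '[{"rx":0,"ry":0,"rz":0,"dx":0,"dy":0,"dz":0,"gripper":-1},{"rx":0,"ry":0,"rz":0,"dx":0,"dy":0,"dz":0,"gripper":-1},{"rx":0,"ry":0,"rz":0,"dx":0,"dy":0,"dz":0,"gripper":-1}]'

```text
clock: 30.6
tcp_pos: [0.499, 0.2205, 0.0627]
orientation: [-0.105, -3.137, 0.003]
contact_force: [-1.6, -8.9, 5.1]
grip_width: 0.014
gripper_force: 25.7
```

```bash
python3 - <<'E'
from h import *
o=st(); print(o["moment"].round(3) if hasattr(o["moment"],"round") else o["moment"]); plan(None,86.05)
E
```

```text
t 30.6 tcp [0.499  0.2205 0.0627] rot [[-0.998, 0.067, 0.002], [0.067, 0.998, -0.002], [-0.003, -0.002, -1.0]] F [-1.6 -8.9  5.1] w 0.014
[-1.646  0.364 -0.163]
yaw now 86.15
rot [-0.1  -0.14  0.1 ] rows 1 each [-0.1  -0.14  0.1 ]
```

>>> step_arm --moves '[{"rx":0,"ry":0,"rz":0,"dx":0,"dy":-2,"dz":-0.15,"gripper":-1},{"rx":0,"ry":0,"rz":0,"dx":0,"dy":-3,"dz":0,"gripper":-1},{"rx":0,"ry":0,"rz":0,"dx":0,"dy":-4,"dz":0,"gripper":-1},{"rx":0,"ry":0,"rz":0,"dx":0,"dy":-4,"dz":0,"gripper":-1}]'

```text
clock: 31.1
tcp_pos: [0.4985, 0.2134, 0.0629]
orientation: [-0.098, -3.14, -0.007]
contact_force: [-2.0, 5.1, 2.9]
grip_width: 0.0133
gripper_force: 26.3
```

```bash
python3 - <<'E'
from h import *
o=st(); plan(None,86.05)
E
```

```text
t 31.1 tcp [0.4985 0.2134 0.0629] rot [[-0.998, 0.062, 0.001], [0.062, 0.998, 0.005], [-0.0, 0.005, -1.0]] F [-2.   5.1  2.9] w 0.0133
yaw now 86.43
rot [ 0.27 -0.04  0.38] rows 1 each [ 0.27 -0.04  0.38]
```

>>> step_arm --moves '[{"rx":0,"ry":0,"rz":0,"dx":0,"dy":-4,"dz":0,"gripper":-1},{"rx":0,"ry":0,"rz":0,"dx":0,"dy":-4,"dz":0,"gripper":-1},{"rx":0,"ry":0,"rz":0,"dx":0,"dy":-4,"dz":0,"gripper":-1},{"rx":0,"ry":0,"rz":0,"dx":0,"dy":-4,"dz":0,"gripper":-1},{"rx":0,"ry":0,"rz":0,"dx":0,"dy":-4,"dz":0,"gripper":-1},{"rx":0,"ry":0,"rz":0,"dx":0,"dy":-4,"dz":0,"gripper":-1},{"rx":0,"ry":0,"rz":0,"dx":0,"dy":-4,"dz":0,"gripper":-1},{"rx":0,"ry":0,"rz":0,"dx":0,"dy":-4,"dz":0,"gripper":-1},{"rx":0,"ry":0,"rz":0,"dx":0,"dy":-4,"dz":0,"gripper":-1},{"rx":0,"ry":0,"rz":0,"dx":0,"dy":-4,"dz":0,"gripper":-1},{"rx":0,"ry":0,"rz":0,"dx":0,"dy":-3,"dz":0,"gripper":-1},{"rx":0,"ry":0,"rz":0,"dx":0,"dy":0,"dz":0,"gripper":-1},{"rx":0,"ry":0,"rz":0,"dx":0,"dy":0,"dz":0,"gripper":-1}]'

```text
clock: 32.72
tcp_pos: [0.4954, 0.1706, 0.0628]
orientation: [-0.097, -3.139, -0.007]
contact_force: [-2.8, 5.9, 4.9]
grip_width: 0.0137
gripper_force: 26.5
```

```bash
python3 - <<'E'
from h import *
o=st(); plan(None,86.05)
E
```

```text
t 32.73 tcp [0.4954 0.1706 0.0628] rot [[-0.998, 0.062, 0.002], [0.062, 0.998, 0.004], [-0.001, 0.005, -1.0]] F [-2.8  5.9  4.9] w 0.0137
yaw now 86.45
rot [ 0.26 -0.09  0.4 ] rows 1 each [ 0.26 -0.09  0.4 ]
```

>>> step_arm --moves '[{"rx":0,"ry":0,"rz":0,"dx":0,"dy":1.5,"dz":0,"gripper":-1},{"rx":0,"ry":0,"rz":0,"dx":0,"dy":0,"dz":-3,"gripper":-1},{"rx":0,"ry":0,"rz":0,"dx":0,"dy":0,"dz":-7,"gripper":-1},{"rx":0,"ry":0,"rz":0,"dx":0,"dy":0,"dz":-15,"gripper":-1},{"rx":0,"ry":0,"rz":0,"dx":0,"dy":0,"dz":-40,"gripper":-1},{"rx":0,"ry":0,"rz":0,"dx":0,"dy":0,"dz":-40,"gripper":-1},{"rx":0,"ry":0,"rz":0,"dx":6.3,"dy":-32,"dz":0,"gripper":-1},{"rx":0,"ry":0,"rz":0,"dx":6.3,"dy":-32,"dz":0,"gripper":-1},{"rx":0,"ry":0,"rz":0,"dx":6.3,"dy":-32,"dz":0,"gripper":-1},{"rx":0,"ry":0,"rz":0,"dx":6.3,"dy":-32,"dz":0,"gripper":-1},{"rx":0,"ry":0,"rz":0,"dx":6.3,"dy":-32,"dz":0,"gripper":-1},{"rx":0,"ry":0,"rz":0,"dx":6.3,"dy":-32,"dz":0,"gripper":-1},{"rx":0,"ry":0,"rz":0,"dx":6.3,"dy":-32,"dz":0,"gripper":-1}]' --grip_force 60

```text
clock: 34.35
tcp_pos: [0.4376, -0.0529, 0.1681]
orientation: [0.101, 3.14, 0.002]
contact_force: [-0.1, 0.2, -0.8]
grip_width: 0.0132
gripper_force: 61.3
```

>>> step_arm --moves '[{"rx":0,"ry":0,"rz":10.15,"dx":0,"dy":0,"dz":0,"gripper":-1},{"rx":0,"ry":0,"rz":10.15,"dx":0,"dy":0,"dz":0,"gripper":-1},{"rx":0,"ry":0,"rz":10.15,"dx":0,"dy":0,"dz":0,"gripper":-1},{"rx":0,"ry":0,"rz":10.15,"dx":0,"dy":0,"dz":0,"gripper":-1},{"rx":0,"ry":0,"rz":10.15,"dx":0,"dy":0,"dz":0,"gripper":-1},{"rx":0,"ry":0,"rz":10.15,"dx":0,"dy":0,"dz":0,"gripper":-1},{"rx":0,"ry":0,"rz":10.15,"dx":0,"dy":0,"dz":0,"gripper":-1},{"rx":0,"ry":0,"rz":10.15,"dx":0,"dy":0,"dz":0,"gripper":-1},{"rx":0,"ry":0,"rz":10.15,"dx":0,"dy":0,"dz":0,"gripper":-1},{"rx":0,"ry":0,"rz":0,"dx":0,"dy":0,"dz":0,"gripper":-1}]'

```text
clock: 35.6
tcp_pos: [0.4378, -0.0517, 0.1677]
orientation: [-2.314, -2.123, -0.001]
contact_force: [-0.0, -0.0, -0.7]
grip_width: 0.0132
gripper_force: 61.2
```

```bash
cat >> h.py <<'E'
def casepose(im,n,c,roi):
    H,S,V=cv2.split(cv2.cvtColor(im,cv2.COLOR_BGR2HSV)); m=((H>105)&(H<128)&(S>140)&(V>50)).astype(np.uint8)
    k=np.zeros_like(m); k[roi[1]:roi[3],roi[0]:roi[2]]=1; m*=k
    nn,l,s,ce=cv2.connectedComponentsWithStats(m); i=1+s[1:,4].argmax(); p=np.argwhere(l==i)[:,::-1]
    W=np.array([onz(n,q,.014,c)[:2] for q in p],np.float32); return s[i].tolist(),cv2.minAreaRect(W)
E
python3 - <<'E'
from h import *
o=st(); plan((.437,-.237,.15),-5.3)
s0=cv2.imread("pics/side0.png"); s1=r.grab_frame("side"); cv2.imwrite("pics/side1.png",s1); c=cam("side"); roi=(205,285,340,345)
print(casepose(s0,"side",c,roi)); print(casepose(s1,"side",c,roi))
im,cw=shot("w9"); print(casepose(im,"wrist",cw,(0,0,512,384)))
E
```

```text
t 35.6 tcp [ 0.4378 -0.0517  0.1677] rot [[0.086, 0.996, 0.002], [0.996, -0.086, -0.0], [-0.0, 0.002, -1.0]] F [-0.  -0.  -0.7] w 0.0132
shift total [-184.7   15.1   17.3] rows 4 each [-46.2   3.8   4.3]
yaw now -4.93
rot [-0.03 -0.09  0.37] rows 1 each [-0.03 -0.09  0.37]
([224, 296, 103, 34, 893], ((0.4417707920074463, -0.23428264260292053), (0.0583450123667717, 0.20507042109966278), 84.64498901367188))
([224, 296, 103, 34, 928], ((0.4417664408683777, -0.23432911932468414), (0.058251649141311646, 0.20507042109966278), 84.64498901367188))
t 35.65 tcp [ 0.4378 -0.0516  0.1675] rot [[0.084, 0.996, 0.002], [0.996, -0.084, -0.001], [-0.0, 0.002, -1.0]] F [-0.4 -0.5 -0.7] w 0.013
q [-0.72  0.27  0.81  2.22 -0.29  0.76  0.21]
([236, 317, 46, 10, 437], ((0.4251542091369629, -0.20259834825992584), (0.01126325223594904, 0.04746363312005997), 85.20770263671875))
```

>>> step_arm --moves '[{"rx":0,"ry":0,"rz":0.4,"dx":0,"dy":0,"dz":0,"gripper":-1},{"rx":0,"ry":0,"rz":0,"dx":-36.7,"dy":2.7,"dz":0,"gripper":-1},{"rx":0,"ry":0,"rz":0,"dx":-36.7,"dy":2.7,"dz":0,"gripper":-1},{"rx":0,"ry":0,"rz":0,"dx":-36.7,"dy":2.7,"dz":0,"gripper":-1},{"rx":0,"ry":0,"rz":0,"dx":-36.7,"dy":2.7,"dz":0,"gripper":-1},{"rx":0,"ry":0,"rz":0,"dx":-36.7,"dy":2.7,"dz":0,"gripper":-1},{"rx":0,"ry":0,"rz":0,"dx":0,"dy":0,"dz":30,"gripper":-1},{"rx":0,"ry":0,"rz":0,"dx":0,"dy":0,"dz":30,"gripper":-1},{"rx":0,"ry":0,"rz":0,"dx":0,"dy":0,"dz":20,"gripper":-1},{"rx":0,"ry":0,"rz":0,"dx":0,"dy":0,"dz":0,"gripper":-1}]'

```text
clock: 36.95
tcp_pos: [0.4323, -0.2352, 0.0856]
orientation: [-2.32, -2.111, 0.003]
contact_force: [0.5, -0.3, -1.4]
grip_width: 0.013
gripper_force: 61.1
```

```bash
python3 - <<'E'
from h import *
o=st(); plan((.4368,-.2358,.0485),-5.3); im,cw=shot("w10"); print(casepose(im,"wrist",cw,(0,0,512,384)))
c=cam("side"); print(casepose(r.grab_frame("side"),"side",c,(205,285,340,345)))
E
```

```text
t 36.95 tcp [ 0.4323 -0.2352  0.0856] rot [[0.094, 0.996, 0.002], [0.996, -0.094, -0.005], [-0.004, 0.002, -1.0]] F [ 0.5 -0.3 -1.4] w 0.013
shift total [-0.3  4.7 37.1] rows 1 each [-0.3  4.7 37.1]
yaw now -5.39
rot [-0.26 -0.11 -0.09] rows 1 each [-0.26 -0.11 -0.09]
t 36.95 tcp [ 0.4323 -0.2352  0.0856] rot [[0.094, 0.996, 0.002], [0.996, -0.094, -0.005], [-0.004, 0.002, -1.0]] F [ 0.5 -0.3 -1.4] w 0.013
q [-0.15  0.51  0.67  2.15 -0.53  0.65  0.79]
([110, 168, 322, 68, 3574], ((0.44169509410858154, -0.22209973633289337), (0.04476563632488251, 0.2063458114862442), 80.8558578491211))
([224, 296, 103, 34, 576], ((0.4415876865386963, -0.2352808564901352), (0.05712343752384186, 0.20494860410690308), 84.909912109375))
```

>>> step_arm --moves '[{"rx":-0.2,"ry":0,"rz":0,"dx":0,"dy":4.7,"dz":15,"gripper":-1},{"rx":0,"ry":0,"rz":0,"dx":0,"dy":0,"dz":14,"gripper":-1},{"rx":0,"ry":0,"rz":0,"dx":0,"dy":0,"dz":4,"gripper":-1},{"rx":0,"ry":0,"rz":0,"dx":0,"dy":0,"dz":2,"gripper":-1},{"rx":0,"ry":0,"rz":0,"dx":0,"dy":0,"dz":1.5,"gripper":-1},{"rx":0,"ry":0,"rz":0,"dx":0,"dy":0,"dz":0,"gripper":-1}]'

```text
clock: 37.8
tcp_pos: [0.4381, -0.2359, 0.0502]
orientation: [2.324, 2.113, 0.003]
contact_force: [0.3, -0.5, -0.9]
grip_width: 0.0132
gripper_force: 61.3
```

>>> step_arm --moves '[{"rx":0,"ry":0,"rz":0,"dx":0,"dy":0,"dz":1,"gripper":-1},{"rx":0,"ry":0,"rz":0,"dx":0,"dy":0,"dz":0.7,"gripper":-1},{"rx":0,"ry":0,"rz":0,"dx":0,"dy":0,"dz":0,"gripper":-1}]'

```text
clock: 38.17
tcp_pos: [0.4383, -0.2359, 0.0488]
orientation: [2.323, 2.113, 0.004]
contact_force: [-0.5, 0.5, 4.5]
grip_width: 0.0131
gripper_force: 62.0
```

>>> step_arm --moves '[{"rx":0,"ry":0,"rz":0,"dx":0,"dy":0,"dz":0,"gripper":-0.6},{"rx":0,"ry":0,"rz":0,"dx":0,"dy":0,"dz":0,"gripper":-0.2},{"rx":0,"ry":0,"rz":0,"dx":0,"dy":0,"dz":0,"gripper":0},{"rx":0,"ry":0,"rz":0,"dx":0,"dy":0,"dz":-10,"gripper":0},{"rx":0,"ry":0,"rz":0,"dx":0,"dy":0,"dz":-40,"gripper":0},{"rx":0,"ry":0,"rz":0,"dx":0,"dy":0,"dz":-40,"gripper":0},{"rx":0,"ry":0,"rz":0,"dx":20,"dy":4,"dz":-40,"gripper":0},{"rx":0,"ry":0,"rz":0,"dx":30,"dy":4,"dz":-40,"gripper":0},{"rx":0,"ry":0,"rz":0,"dx":30,"dy":4,"dz":-30,"gripper":0},{"rx":0,"ry":0,"rz":0,"dx":28,"dy":5,"dz":0,"gripper":0},{"rx":0,"ry":0,"rz":0,"dx":0,"dy":0,"dz":0,"gripper":0},{"rx":0,"ry":0,"rz":0,"dx":0,"dy":0,"dz":0,"gripper":0}]'

```text
clock: 39.67
tcp_pos: [0.4643, -0.1307, 0.2486]
orientation: [2.324, 2.113, 0.003]
contact_force: [-0.1, -0.7, -1.3]
grip_width: 0.0427
gripper_force: 0.0
```

```bash
python3 - <<'E'
from h import *
im,c=shot("w11")
E
```

```text
t 39.67 tcp [ 0.4643 -0.1307  0.2486] rot [[0.095, 0.995, 0.001], [0.995, -0.095, 0.002], [0.002, 0.001, -1.0]] F [-0.1 -0.7 -1.3] w 0.0427
q [-0.63  0.21  0.9   2.05 -0.2   0.97  0.28]
```

View pics/w11.png

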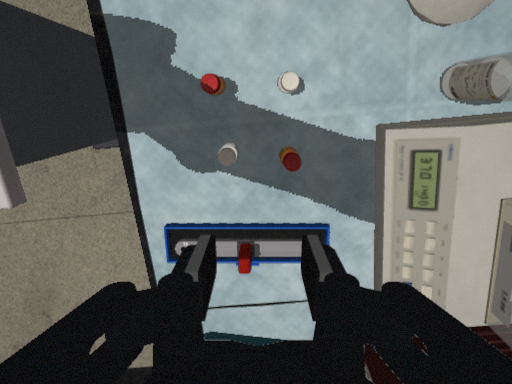

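The gauge lies flat in the case at (246,247). The vials are at (212,84) brown, (289,82) white, (228,155) white and (291,158) brown.

```bash
python3 - <<'E'
from h import *
im,c=load("w11"); H,S,V=cv2.split(cv2.cvtColor(im,cv2.COLOR_BGR2HSV))
m=(((H<6)|(H>174))&(S>130)&(V>60)).astype(np.uint8)
n,l,s,ce=cv2.connectedComponentsWithStats(m)
for i in range(1,n):
    if s[i,4]>60 and s[i,1]<200:
        (x,y),rad=cv2.minEnclosingCircle(np.argwhere(l==i)[:,::-1].astype(np.float32)); print("brown",s[i].tolist(),ce[i].round(1),(round(x,1),round(y,1),round(rad,1)),onz("wrist",(x,y),.05,c).round(4),onz("wrist",ce[i],.052,c).round(4))
g=cv2.cvtColor(im,cv2.COLOR_BGR2GRAY)
for (x0,y0,x1,y1,t) in ((272,65,308,100,225),(212,138,245,172,125)):
    w=((V[y0:y1,x0:x1]>t)&(S[y0:y1,x0:x1]<30)).astype(np.uint8); n,l,s,ce=cv2.connectedComponentsWithStats(w); i=1+s[1:,4].argmax(); (x,y),rad=cv2.minEnclosingCircle(np.argwhere(l==i)[:,::-1].astype(np.float32)); x+=x0;y+=y0; print("white",s[i].tolist(),(round(x,1),round(y,1),round(rad,1)),onz("wrist",(x,y),.045,c).round(4))
print("nadir",proj("wrist",(*( -c[1].T@c[2])[:2],0),c), 310.9*.0105/(.37-.05))
plan((.4643,-.1307,.2486),86.1)
E
```

```text
brown [201, 74, 19, 19, 293] [210.1  82.9] (210.0, 83.0, 10.0) [ 0.4264 -0.0394  0.05  ] [ 0.4269 -0.0395  0.052 ]
brown [283, 152, 18, 19, 259] [291.6 161.3] (291.8, 161.2, 9.4) [ 0.5004 -0.1238  0.05  ] [ 0.5001 -0.1234  0.052 ]Traceback (most recent call last):
  File "<stdin>", line 10, in <module>
ValueError: attempt to get argmax of an empty sequence
```

```bash
python3 - <<'E'
from h import *
im,c=load("w11"); g=cv2.cvtColor(im,cv2.COLOR_BGR2GRAY)
for (x0,y0,x1,y1) in ((275,68,303,98),(215,140,241,170)):
    cir=cv2.HoughCircles(cv2.resize(g[y0:y1,x0:x1],None,fx=4,fy=4,interpolation=cv2.INTER_CUBIC),cv2.HOUGH_GRADIENT,1,30,param1=80,param2=12,minRadius=28,maxRadius=48)
    if cir is not None:
        for k in cir[0][:2]: x,y=k[0]/4+x0,k[1]/4+y0; print((x,y,k[2]/4),onz("wrist",(x,y),.047,c).round(4))
print(onz("wrist",(289.5,81.5),.047,c).round(4),onz("wrist",(228,154),.047,c).round(4))
plan(None,86.1)
E
```

```text
(np.float32(289.875), np.float32(81.875), np.float32(9.625)) [ 0.504  -0.0456  0.047 ]
(np.float32(227.625), np.float32(155.375), np.float32(9.85)) [ 0.4343 -0.1118  0.047 ]
[ 0.5036 -0.0453  0.047 ] [ 0.4349 -0.1104  0.047 ]
yaw now -5.51
rot [ 1.000e-01  2.000e-02 -9.161e+01] rows 9 each [ 1.000e-02  0.000e+00 -1.018e+01]
```

>>> step_arm --moves '[{"rx":0,"ry":0,"rz":-10.18,"dx":0,"dy":0,"dz":0,"gripper":0},{"rx":0,"ry":0,"rz":-10.18,"dx":0,"dy":0,"dz":0,"gripper":0},{"rx":0,"ry":0,"rz":-10.18,"dx":0,"dy":0,"dz":0,"gripper":0},{"rx":0,"ry":0,"rz":-10.18,"dx":0,"dy":0,"dz":0,"gripper":0},{"rx":0,"ry":0,"rz":-10.18,"dx":0,"dy":0,"dz":0,"gripper":0},{"rx":0,"ry":0,"rz":-10.18,"dx":0,"dy":0,"dz":0,"gripper":0},{"rx":0,"ry":0,"rz":-10.18,"dx":0,"dy":0,"dz":0,"gripper":0},{"rx":0,"ry":0,"rz":-10.18,"dx":0,"dy":0,"dz":0,"gripper":0},{"rx":0,"ry":0,"rz":-10.18,"dx":0,"dy":0,"dz":0,"gripper":0},{"rx":0,"ry":0,"rz":0,"dx":14.5,"dy":30,"dz":30,"gripper":0},{"rx":0,"ry":0,"rz":0,"dx":14.5,"dy":30,"dz":30,"gripper":0},{"rx":0,"ry":0,"rz":0,"dx":14.5,"dy":30,"dz":30,"gripper":0},{"rx":0,"ry":0,"rz":0,"dx":0,"dy":0,"dz":0,"gripper":0},{"rx":0,"ry":0,"rz":0,"dx":0,"dy":0,"dz":0,"gripper":0}]'

```text
clock: 41.48
tcp_pos: [0.4279, -0.0386, 0.1589]
orientation: [0.107, 3.137, 0.001]
contact_force: [0.0, -0.4, 0.4]
grip_width: 0.0426
gripper_force: 0.0
```

```bash
python3 - <<'E'
from h import *
st(); plan((.427,-.038,.046),86.1)
E
```

```text
t 41.48 tcp [ 0.4279 -0.0386  0.1589] rot [[-0.998, 0.068, -0.002], [0.068, 0.998, 0.001], [0.002, 0.0, -1.0]] F [ 0.  -0.4  0.4] w 0.0426
shift total [  1.2   0.5 112.9] rows 2 each [ 0.6  0.3 56.5]
yaw now 86.1
rot [ 0.03  0.13 -0.  ] rows 1 each [ 0.03  0.13 -0.  ]
```

>>> step_arm --moves '[{"rx":0,"ry":0.1,"rz":0,"dx":0.8,"dy":0.5,"dz":35,"gripper":0},{"rx":0,"ry":0,"rz":0,"dx":0,"dy":0,"dz":35,"gripper":0},{"rx":0,"ry":0,"rz":0,"dx":0,"dy":0,"dz":27,"gripper":0},{"rx":0,"ry":0,"rz":0,"dx":0,"dy":0,"dz":16,"gripper":0},{"rx":0,"ry":0,"rz":0,"dx":0,"dy":0,"dz":0,"gripper":-0.2},{"rx":0,"ry":0,"rz":0,"dx":0,"dy":0,"dz":0,"gripper":-0.4},{"rx":0,"ry":0,"rz":0,"dx":0,"dy":0,"dz":0,"gripper":-1},{"rx":0,"ry":0,"rz":0,"dx":0,"dy":0,"dz":0,"gripper":-1},{"rx":0,"ry":0,"rz":0,"dx":0,"dy":0,"dz":0,"gripper":-1}]' --grip_force 30

```text
clock: 42.6
tcp_pos: [0.4279, -0.0372, 0.0465]
orientation: [0.105, 3.137, 0.001]
contact_force: [-0.8, -3.1, 7.7]
grip_width: 0.0178
gripper_force: 30.5
```

>>> step_arm --moves '[{"rx":0,"ry":0,"rz":0,"dx":0,"dy":0,"dz":-10,"gripper":-1},{"rx":0,"ry":0,"rz":0,"dx":0,"dy":0,"dz":-35,"gripper":-1},{"rx":0,"ry":0,"rz":0,"dx":0,"dy":0,"dz":-35,"gripper":-1},{"rx":0,"ry":0,"rz":0,"dx":0,"dy":0,"dz":-35,"gripper":-1},{"rx":0,"ry":0,"rz":0,"dx":-6,"dy":31.7,"dz":0,"gripper":-1},{"rx":0,"ry":0,"rz":0,"dx":-6,"dy":31.7,"dz":0,"gripper":-1},{"rx":0,"ry":0,"rz":0,"dx":-6,"dy":31.7,"dz":0,"gripper":-1},{"rx":0,"ry":0,"rz":0,"dx":-6,"dy":31.7,"dz":0,"gripper":-1},{"rx":0,"ry":0,"rz":0,"dx":-6,"dy":31.7,"dz":0,"gripper":-1},{"rx":0,"ry":0,"rz":0,"dx":-6,"dy":31.7,"dz":0,"gripper":-1},{"rx":0,"ry":0,"rz":0,"dx":-6,"dy":31.7,"dz":0,"gripper":-1},{"rx":0,"ry":0,"rz":0,"dx":-6,"dy":31.7,"dz":0,"gripper":-1},{"rx":0,"ry":0,"rz":0,"dx":-6,"dy":31.7,"dz":0,"gripper":-1},{"rx":0,"ry":0,"rz":0,"dx":0,"dy":0,"dz":0,"gripper":-1},{"rx":0,"ry":0,"rz":0,"dx":0,"dy":0,"dz":0,"gripper":-1}]'

```text
clock: 44.48
tcp_pos: [0.4992, 0.2436, 0.1611]
orientation: [-0.104, -3.14, -0.001]
contact_force: [-0.2, 0.8, -0.0]
grip_width: 0.0177
gripper_force: 29.5
```

```bash
python3 - <<'E'
from h import *
st(); plan((.5013,.2440,.0655),86.1); im,c=shot("w12")
# vial centre in tool frame from cap
H,S,V=cv2.split(cv2.cvtColor(im,cv2.COLOR_BGR2HSV)); m=(((H<6)|(H>174))&(S>130)&(V>50)).astype(np.uint8)
n,l,s,ce=cv2.connectedComponentsWithStats(m); i=1+s[1:,4].argmax(); print(s[i].tolist(),ce[i])
E
```

```text
t 44.48 tcp [0.4992 0.2436 0.1611] rot [[-0.998, 0.066, 0.0], [0.066, 0.998, 0.0], [-0.0, 0.0, -1.0]] F [-0.2  0.8 -0. ] w 0.0177
shift total [-2.1  0.5 95.6] rows 2 each [-1.1  0.3 47.8]
yaw now 86.19
rot [ 0.02 -0.02  0.09] rows 1 each [ 0.02 -0.02  0.09]
t 44.48 tcp [0.4992 0.2436 0.1611] rot [[-0.998, 0.066, 0.0], [0.066, 0.998, 0.0], [-0.0, 0.0, -1.0]] F [-0.2  0.8 -0. ] w 0.0177
q [-0.92  0.42  0.45  1.95 -0.24  0.82  1.17]
[238, 243, 42, 55, 1936] [258.29183884 270.31559917]
```

View pics/w12.png

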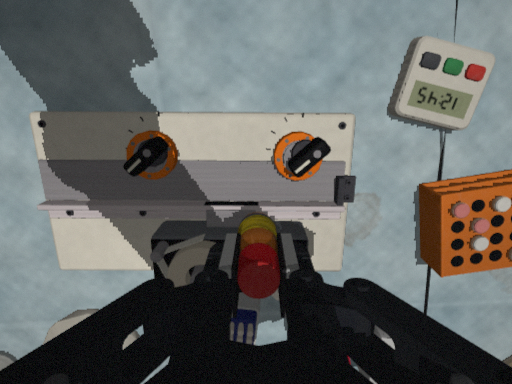

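The vial is held upright at (258,270). The index lines of both knobs now point down-left, as expected at 2.3 rad.

```bash
python3 - <<'E'
from h import *
im,c=load("w12"); o=r.get_obs(); M=R.from_rotvec(o["orientation"]).as_matrix(); p=o["tcp_pos"]
# silhouette rows at column 259: red/yellow extent vs predicted
g=im[205:305,259]; print([tuple(int(v) for v in q) for q in g[::4]])
for x in (-3,0,3):
    tf=lambda a,b,z:proj("wrist",p+M@(np.array([a,b,z])/1e3),c).round(1).tolist()
    print(x,"bottom near edge",tf(x+10.5,0,46.5),"cap top far edge",tf(x-9.5,0,-9.5),"cap near top edge",tf(x+9.5,0,-9.5),"side L/R at top",tf(x,9.5,-9.5),tf(x,-9.5,-9.5))
E
```

```text
[(90, 91, 96), (82, 81, 85), (49, 48, 59), (13, 79, 89), (19, 84, 98), (14, 72, 82), (23, 51, 89), (22, 56, 98), (18, 60, 103), (26, 57, 100), (19, 18, 95), (24, 24, 100), (12, 12, 90), (15, 15, 90), (24, 22, 106), (31, 32, 122), (21, 23, 69), (11, 7, 70), (18, 17, 72), (20, 22, 71), (19, 21, 71), (21, 18, 74), (21, 26, 75), (21, 18, 73), (65, 66, 66)]
-3 bottom near edge [259.1, 217.8] cap top far edge [259.5, 310.9] cap near top edge [259.5, 270.9] side L/R at top [282.5, 291.3] [236.5, 291.3]
0 bottom near edge [259.1, 213.0] cap top far edge [259.5, 304.8] cap near top edge [259.5, 264.3] side L/R at top [282.7, 285.0] [236.3, 285.0]
3 bottom near edge [259.1, 208.0] cap top far edge [259.5, 298.6] cap near top edge [259.5, 257.6] side L/R at top [282.8, 278.6] [236.2, 278.6]
```

>>> step_arm --moves '[{"rx":0,"ry":0,"rz":0,"dx":-2.3,"dy":0.5,"dz":0,"gripper":-1},{"rx":0,"ry":0,"rz":0,"dx":0,"dy":0,"dz":30,"gripper":-1},{"rx":0,"ry":0,"rz":0,"dx":0,"dy":0,"dz":30,"gripper":-1},{"rx":0,"ry":0,"rz":0,"dx":0,"dy":0,"dz":22,"gripper":-1},{"rx":0,"ry":0,"rz":0,"dx":0,"dy":0,"dz":8,"gripper":-1},{"rx":0,"ry":0,"rz":0,"dx":0,"dy":0,"dz":0,"gripper":-1}]'

```text
clock: 45.28
tcp_pos: [0.5021, 0.2443, 0.071]
orientation: [-0.105, -3.14, -0.001]
contact_force: [-0.3, -0.6, 0.2]
grip_width: 0.0182
gripper_force: 29.5
```

>>> step_arm --moves '[{"rx":0,"ry":0,"rz":0,"dx":0,"dy":0,"dz":2.5,"gripper":-1},{"rx":0,"ry":0,"rz":0,"dx":0,"dy":0,"dz":1.5,"gripper":-1},{"rx":0,"ry":0,"rz":0,"dx":0,"dy":0,"dz":1,"gripper":-1},{"rx":0,"ry":0,"rz":0,"dx":0,"dy":0,"dz":0,"gripper":-1}]'

```text
clock: 45.78
tcp_pos: [0.502, 0.2448, 0.066]
orientation: [0.104, 3.14, 0.002]
contact_force: [0.5, -0.9, -0.5]
grip_width: 0.0183
gripper_force: 29.5
```

>>> step_arm --moves '[{"rx":0,"ry":0,"rz":0,"dx":0,"dy":0,"dz":0.6,"gripper":-1},{"rx":0,"ry":0,"rz":0,"dx":0,"dy":0,"dz":0.4,"gripper":-1},{"rx":0,"ry":0,"rz":0,"dx":0,"dy":0,"dz":0,"gripper":-1}]'

```text
clock: 46.15
tcp_pos: [0.5022, 0.2448, 0.0656]
orientation: [0.105, 3.14, 0.003]
contact_force: [-1.1, -0.3, 6.1]
grip_width: 0.0181
gripper_force: 30.4
```

>>> step_arm --moves '[{"rx":0,"ry":0,"rz":0,"dx":0,"dy":0,"dz":0,"gripper":-0.5},{"rx":0,"ry":0,"rz":0,"dx":0,"dy":0,"dz":0,"gripper":-0.35},{"rx":0,"ry":0,"rz":0,"dx":0,"dy":0,"dz":0,"gripper":-0.35},{"rx":0,"ry":0,"rz":0,"dx":0,"dy":0,"dz":-10,"gripper":-0.35},{"rx":0,"ry":0,"rz":0,"dx":0,"dy":0,"dz":-25,"gripper":-0.35},{"rx":0,"ry":0,"rz":0,"dx":0,"dy":0,"dz":-30,"gripper":-0.35},{"rx":0,"ry":0,"rz":0,"dx":0,"dy":0,"dz":-30,"gripper":0},{"rx":0,"ry":0,"rz":0,"dx":-2.5,"dy":-31.9,"dz":0,"gripper":0},{"rx":0,"ry":0,"rz":0,"dx":-2.5,"dy":-31.9,"dz":0,"gripper":0},{"rx":0,"ry":0,"rz":0,"dx":-2.5,"dy":-31.9,"dz":0,"gripper":0},{"rx":0,"ry":0,"rz":0,"dx":-2.5,"dy":-31.9,"dz":0,"gripper":0},{"rx":0,"ry":0,"rz":0,"dx":-2.5,"dy":-31.9,"dz":0,"gripper":0},{"rx":0,"ry":0,"rz":0,"dx":-2.5,"dy":-31.9,"dz":0,"gripper":0},{"rx":0,"ry":0,"rz":0,"dx":-2.5,"dy":-31.9,"dz":0,"gripper":0},{"rx":0,"ry":0,"rz":0,"dx":-2.5,"dy":-31.9,"dz":0,"gripper":0},{"rx":0,"ry":0,"rz":0,"dx":-2.5,"dy":-31.9,"dz":0,"gripper":0},{"rx":0,"ry":0,"rz":0,"dx":0,"dy":0,"dz":0,"gripper":0},{"rx":0,"ry":0,"rz":0,"dx":0,"dy":0,"dz":0,"gripper":0}]'

```text
clock: 48.4
tcp_pos: [0.5055, -0.0428, 0.1599]
orientation: [0.104, 3.139, 0.003]
contact_force: [-0.0, 0.4, 0.1]
grip_width: 0.0426
gripper_force: 0.0
```

```bash
cat >> h.py <<'E'
def zoff(p):
    pass
E
python3 - <<'E'
from h import *
st(); plan((.5055,-.043,.043),86.1); shot("w13")
s=r.grab_frame("side"); cv2.imwrite("pics/side2.png",s); H,S,V=cv2.split(cv2.cvtColor(s,cv2.COLOR_BGR2HSV)); m=(((H<6)|(H>174))&(S>130)&(V>80)).astype(np.uint8); n,l,st_,ce=cv2.connectedComponentsWithStats(m)
for i in range(1,n):
    if st_[i,4]>15 and 230<ce[i][0]<300 and ce[i][1]>135: print(st_[i].tolist(),onz("side",ce[i],.067).round(3),onz("side",ce[i],.05).round(3))
E
```

```text
t 48.4 tcp [ 0.5055 -0.0428  0.1599] rot [[-0.998, 0.066, -0.0], [0.066, 0.998, 0.002], [0.0, 0.002, -1.0]] F [-0.   0.4  0.1] w 0.0426
shift total [  0.   -0.4 116.9] rows 3 each [ 0.  -0.1 39. ]
yaw now 86.2
rot [0.1  0.02 0.1 ] rows 1 each [0.1  0.02 0.1 ]
t 48.4 tcp [ 0.5055 -0.0428  0.1599] rot [[-0.998, 0.066, -0.0], [0.066, 0.998, 0.002], [0.0, 0.002, -1.0]] F [-0.   0.4  0.1] w 0.0426
q [-0.46  0.35  0.52  2.07 -0.25  0.78  1.71]
[254, 153, 6, 9, 42] [0.502 0.246 0.067] [0.507 0.271 0.05 ]
[287, 251, 8, 11, 72] [ 0.498 -0.14   0.067] [ 0.502 -0.124  0.05 ]
[275, 296, 8, 20, 144] [ 0.443 -0.262  0.067] [ 0.446 -0.249  0.05 ]
```

>>> step_arm --moves '[{"rx":0.1,"ry":0,"rz":0.1,"dx":0,"dy":-0.4,"dz":35,"gripper":0},{"rx":0,"ry":0,"rz":0,"dx":0,"dy":0,"dz":35,"gripper":0},{"rx":0,"ry":0,"rz":0,"dx":0,"dy":0,"dz":30,"gripper":0},{"rx":0,"ry":0,"rz":0,"dx":0,"dy":0,"dz":17,"gripper":0},{"rx":0,"ry":0,"rz":0,"dx":0,"dy":0,"dz":0,"gripper":-0.2},{"rx":0,"ry":0,"rz":0,"dx":0,"dy":0,"dz":0,"gripper":-0.4},{"rx":0,"ry":0,"rz":0,"dx":0,"dy":0,"dz":0,"gripper":-1},{"rx":0,"ry":0,"rz":0,"dx":0,"dy":0,"dz":0,"gripper":-1},{"rx":0,"ry":0,"rz":0,"dx":0,"dy":0,"dz":0,"gripper":-1}]' --grip_force 30

```text
clock: 49.62
tcp_pos: [0.5063, -0.0438, 0.0437]
orientation: [0.107, 3.138, -0.0]
contact_force: [-0.2, 0.0, 7.0]
grip_width: 0.0191
gripper_force: 29.7
```

>>> step_arm --moves '[{"rx":0,"ry":0,"rz":0,"dx":0,"dy":0,"dz":-10,"gripper":-1},{"rx":0,"ry":0,"rz":0,"dx":0,"dy":0,"dz":-35,"gripper":-1},{"rx":0,"ry":0,"rz":0,"dx":0,"dy":0,"dz":-35,"gripper":-1},{"rx":0,"ry":0,"rz":0,"dx":0,"dy":0,"dz":-37,"gripper":-1},{"rx":0,"ry":0,"rz":0,"dx":0,"dy":0,"dz":0,"gripper":-1}]'

```text
clock: 50.25
tcp_pos: [0.5071, -0.0437, 0.1626]
orientation: [0.107, 3.134, 0.001]
contact_force: [1.0, -0.3, -1.0]
grip_width: 0.019
gripper_force: 29.5
```

```bash
python3 - <<'E'
from h import *
st(); plan((.4984,.1962,.16),86.1,n=8); im,c=shot("w14")
o=r.get_obs(); M=R.from_rotvec(o["orientation"]).as_matrix(); p=o["tcp_pos"]
print([int(v.mean()) for v in im[205:312:3,256:262].reshape(-1,18)])
for x in (-3,0,3):
    tf=lambda a,b,z:proj("wrist",p+M@(np.array([a,b,z])/1e3),c).round(1).tolist()[1]
    print(x,"bottom near",tf(x+10.5,0,43),"top near",tf(x+9.5,0,-5),"top far",tf(x-9.5,0,-5))
E
```

```text
t 50.25 tcp [ 0.5071 -0.0437  0.1626] rot [[-0.998, 0.068, -0.006], [0.068, 0.998, 0.001], [0.006, 0.0, -1.0]] F [ 1.  -0.3 -1. ] w 0.019
shift total [ 25.1 238.7   2.6] rows 8 each [ 3.1 29.8  0.3]
yaw now 86.09
rot [ 0.05  0.33 -0.01] rows 1 each [ 0.05  0.33 -0.01]
t 50.25 tcp [ 0.5071 -0.0437  0.1626] rot [[-0.998, 0.068, -0.006], [0.068, 0.998, 0.001], [0.006, 0.0, -1.0]] F [ 1.  -0.3 -1. ] w 0.019
q [-0.48  0.35  0.54  2.07 -0.25  0.78  1.72]
[71, 71, 71, 77, 66, 60, 64, 38, 113, 155, 176, 167, 73, 71, 74, 73, 73, 85, 83, 82, 83, 82, 81, 81, 80, 82, 81, 82, 81, 67, 69, 68, 72, 74, 70, 69]
-3 bottom near 216.9 top near 260.8 top far 299.5
0 bottom near 212.0 top near 254.4 top far 293.6
3 bottom near 206.9 top near 247.9 top far 287.6
```

>>> step_arm --moves '[{"rx":0,"ry":0.3,"rz":0,"dx":0,"dy":0,"dz":0,"gripper":-1},{"rx":0,"ry":0,"rz":0,"dx":3.1,"dy":29.8,"dz":0,"gripper":-1},{"rx":0,"ry":0,"rz":0,"dx":3.1,"dy":29.8,"dz":0,"gripper":-1},{"rx":0,"ry":0,"rz":0,"dx":3.1,"dy":29.8,"dz":0,"gripper":-1},{"rx":0,"ry":0,"rz":0,"dx":3.1,"dy":29.8,"dz":0,"gripper":-1},{"rx":0,"ry":0,"rz":0,"dx":3.1,"dy":29.8,"dz":0,"gripper":-1},{"rx":0,"ry":0,"rz":0,"dx":3.1,"dy":29.8,"dz":0,"gripper":-1},{"rx":0,"ry":0,"rz":0,"dx":3.1,"dy":29.8,"dz":0,"gripper":-1},{"rx":0,"ry":0,"rz":0,"dx":3.1,"dy":29.8,"dz":0,"gripper":-1},{"rx":0,"ry":0,"rz":0,"dx":0,"dy":0,"dz":0,"gripper":-1},{"rx":0,"ry":0,"rz":0,"dx":0,"dy":0,"dz":0,"gripper":-1}]'

```text
clock: 51.68
tcp_pos: [0.4964, 0.1949, 0.1587]
orientation: [-0.107, -3.133, 0.003]
contact_force: [-0.1, 0.3, -0.6]
grip_width: 0.0188
gripper_force: 29.5
```

```bash
python3 - <<'E'
from h import *
st(); plan((.4984,.1962,.0630),86.1)
E
```

```text
t 51.67 tcp [0.4964 0.1949 0.1587] rot [[-0.998, 0.068, 0.007], [0.068, 0.998, -0.002], [-0.007, -0.002, -1.0]] F [-0.1  0.3 -0.6] w 0.0188
shift total [-2.6  1.7 95.6] rows 2 each [-1.3  0.8 47.8]
yaw now 86.07
rot [-0.13 -0.38 -0.03] rows 1 each [-0.13 -0.38 -0.03]
```

>>> step_arm --moves '[{"rx":-0.1,"ry":-0.4,"rz":0,"dx":0,"dy":0,"dz":0,"gripper":-1},{"rx":0,"ry":0,"rz":0,"dx":-2,"dy":1.3,"dz":30,"gripper":-1},{"rx":0,"ry":0,"rz":0,"dx":0,"dy":0,"dz":30,"gripper":-1},{"rx":0,"ry":0,"rz":0,"dx":0,"dy":0,"dz":22,"gripper":-1},{"rx":0,"ry":0,"rz":0,"dx":0,"dy":0,"dz":9,"gripper":-1},{"rx":0,"ry":0,"rz":0,"dx":0,"dy":0,"dz":2,"gripper":-1},{"rx":0,"ry":0,"rz":0,"dx":0,"dy":0,"dz":0,"gripper":-1}]'

```text
clock: 52.55
tcp_pos: [0.4996, 0.1971, 0.0672]
orientation: [0.108, 3.137, 0.003]
contact_force: [-0.2, -0.2, -0.1]
grip_width: 0.0188
gripper_force: 29.5
```

>>> step_arm --moves '[{"rx":0,"ry":0,"rz":0,"dx":0,"dy":0,"dz":1,"gripper":-1},{"rx":0,"ry":0,"rz":0,"dx":0,"dy":0,"dz":0.7,"gripper":-1},{"rx":0,"ry":0,"rz":0,"dx":0,"dy":0,"dz":0,"gripper":-1}]'

```text
clock: 52.92
tcp_pos: [0.4991, 0.1972, 0.065]
orientation: [0.107, 3.138, 0.002]
contact_force: [0.2, 0.5, 0.1]
grip_width: 0.0194
gripper_force: 29.5
```

>>> step_arm --moves '[{"rx":0,"ry":0,"rz":0,"dx":0.5,"dy":0,"dz":1.3,"gripper":-1},{"rx":0,"ry":0,"rz":0,"dx":0,"dy":0,"dz":0.6,"gripper":-1},{"rx":0,"ry":0,"rz":0,"dx":0,"dy":0,"dz":0.5,"gripper":-1},{"rx":0,"ry":0,"rz":0,"dx":0,"dy":0,"dz":0,"gripper":-1}]'

```text
clock: 53.42
tcp_pos: [0.4987, 0.1972, 0.0627]
orientation: [0.107, 3.138, 0.002]
contact_force: [-1.2, -0.0, 4.5]
grip_width: 0.0189
gripper_force: 30.0
```

>>> step_arm --moves '[{"rx":0,"ry":0,"rz":0,"dx":0,"dy":0,"dz":0,"gripper":-0.5},{"rx":0,"ry":0,"rz":0,"dx":0,"dy":0,"dz":0,"gripper":-0.35},{"rx":0,"ry":0,"rz":0,"dx":0,"dy":0,"dz":0,"gripper":-0.35},{"rx":0,"ry":0,"rz":0,"dx":0,"dy":0,"dz":-10,"gripper":-0.35},{"rx":0,"ry":0,"rz":0,"dx":0,"dy":0,"dz":-27,"gripper":-0.35},{"rx":0,"ry":0,"rz":0,"dx":0,"dy":0,"dz":-30,"gripper":-0.35},{"rx":0,"ry":0,"rz":0,"dx":0,"dy":0,"dz":-30,"gripper":0},{"rx":0,"ry":0,"rz":0,"dx":-2.2,"dy":-29,"dz":0,"gripper":0},{"rx":0,"ry":0,"rz":0,"dx":-2.2,"dy":-29,"dz":0,"gripper":0},{"rx":0,"ry":0,"rz":0,"dx":-2.2,"dy":-29,"dz":0,"gripper":0},{"rx":0,"ry":0,"rz":0,"dx":-2.2,"dy":-29,"dz":0,"gripper":0},{"rx":0,"ry":0,"rz":0,"dx":-2.2,"dy":-29,"dz":0,"gripper":0},{"rx":0,"ry":0,"rz":0,"dx":-2.2,"dy":-29,"dz":0,"gripper":0},{"rx":0,"ry":0,"rz":0,"dx":-2.2,"dy":-29,"dz":0,"gripper":0},{"rx":0,"ry":0,"rz":0,"dx":-2.2,"dy":-29,"dz":0,"gripper":0},{"rx":0,"ry":0,"rz":0,"dx":-2.2,"dy":-29,"dz":0,"gripper":0},{"rx":0,"ry":0,"rz":0,"dx":-2.2,"dy":-29,"dz":0,"gripper":0},{"rx":0,"ry":0,"rz":0,"dx":-2,"dy":-29,"dz":0,"gripper":0},{"rx":0,"ry":0,"rz":0,"dx":0,"dy":0,"dz":0,"gripper":0},{"rx":0,"ry":0,"rz":0,"dx":0,"dy":0,"dz":0,"gripper":0}]'

```text
clock: 55.92
tcp_pos: [0.5007, -0.1222, 0.1594]
orientation: [0.107, 3.138, 0.003]
contact_force: [-0.4, 0.4, 0.3]
grip_width: 0.0427
gripper_force: 0.0
```

```bash
python3 - <<'E'
from h import *
st(); plan((.501,-.1225,.046),86.1)
E
```

```text
t 55.92 tcp [ 0.5007 -0.1222  0.1594] rot [[-0.998, 0.068, -0.002], [0.068, 0.998, 0.002], [0.002, 0.002, -1.0]] F [-0.4  0.4  0.3] w 0.0427
shift total [-1.000e-01 -5.000e-01  1.134e+02] rows 2 each [-0.  -0.2 56.7]
yaw now 86.11
rot [0.1  0.11 0.01] rows 1 each [0.1  0.11 0.01]
```

>>> step_arm --moves '[{"rx":0.1,"ry":0.1,"rz":0,"dx":0,"dy":-0.3,"dz":35,"gripper":0},{"rx":0,"ry":0,"rz":0,"dx":0,"dy":0,"dz":35,"gripper":0},{"rx":0,"ry":0,"rz":0,"dx":0,"dy":0,"dz":27,"gripper":0},{"rx":0,"ry":0,"rz":0,"dx":0,"dy":0,"dz":16,"gripper":0},{"rx":0,"ry":0,"rz":0,"dx":0,"dy":0,"dz":0,"gripper":-0.2},{"rx":0,"ry":0,"rz":0,"dx":0,"dy":0,"dz":0,"gripper":-0.4},{"rx":0,"ry":0,"rz":0,"dx":0,"dy":0,"dz":0,"gripper":-1},{"rx":0,"ry":0,"rz":0,"dx":0,"dy":0,"dz":0,"gripper":-1},{"rx":0,"ry":0,"rz":0,"dx":0,"dy":0,"dz":0,"gripper":-1}]'

```text
clock: 57.05
tcp_pos: [0.5016, -0.1232, 0.0472]
orientation: [0.107, 3.138, -0.001]
contact_force: [-1.5, 0.1, 7.2]
grip_width: 0.018
gripper_force: 29.8
```

>>> step_arm --moves '[{"rx":0,"ry":0,"rz":0,"dx":0,"dy":0,"dz":-10,"gripper":-1},{"rx":0,"ry":0,"rz":0,"dx":0,"dy":0,"dz":-35,"gripper":-1},{"rx":0,"ry":0,"rz":0,"dx":0,"dy":0,"dz":-35,"gripper":-1},{"rx":0,"ry":0,"rz":0,"dx":0,"dy":0,"dz":-35,"gripper":-1},{"rx":0,"ry":0,"rz":0,"dx":0,"dy":0,"dz":0,"gripper":-1}]'

```text
clock: 57.68
tcp_pos: [0.5023, -0.1235, 0.164]
orientation: [0.107, 3.134, -0.001]
contact_force: [-0.1, -0.4, -0.6]
grip_width: 0.0178
gripper_force: 29.4
```

```bash
python3 - <<'E'
from h import *
st(); plan((.4935,.1243,.16),86.1,n=8); im,c=shot("w15")
o=r.get_obs(); M=R.from_rotvec(o["orientation"]).as_matrix(); p=o["tcp_pos"]
print([tuple(int(k) for k in v) for v in im[205:312:3,256:262].mean(1)])
for x in (-3,0,3):
    tf=lambda a,b,z:proj("wrist",p+M@(np.array([a,b,z])/1e3),c).round(1).tolist()[1]
    print(x,"bottom near",tf(x+10.5,0,46.5),"top near",tf(x+9.5,0,-9.5),"top far",tf(x-9.5,0,-9.5))
E
```

```text
t 57.67 tcp [ 0.5023 -0.1235  0.164 ] rot [[-0.998, 0.068, -0.006], [0.068, 0.998, -0.0], [0.006, -0.001, -1.0]] F [-0.1 -0.4 -0.6] w 0.0178
shift total [ 25.8 246.6   3.8] rows 8 each [ 3.2 30.8  0.5]
yaw now 86.08
rot [-0.01  0.32 -0.02] rows 1 each [-0.01  0.32 -0.02]
t 57.67 tcp [ 0.5023 -0.1235  0.164 ] rot [[-0.998, 0.068, -0.006], [0.068, 0.998, -0.0], [0.006, -0.001, -1.0]] F [-0.1 -0.4 -0.6] w 0.0178
q [-0.34  0.37  0.57  2.05 -0.28  0.79  1.9 ]
[(90, 89, 79), (90, 88, 80), (90, 88, 80), (47, 50, 55), (17, 56, 64), (16, 64, 73), (17, 70, 80), (14, 60, 66), (26, 63, 96), (30, 65, 106), (32, 69, 114), (33, 71, 118), (33, 68, 115), (20, 38, 85), (15, 15, 71), (11, 11, 68), (12, 8, 69), (15, 15, 70), (13, 11, 69), (11, 9, 68), (23, 22, 81), (22, 24, 79), (22, 22, 77), (24, 25, 79), (21, 23, 79), (21, 22, 78), (22, 23, 79), (25, 24, 79), (24, 24, 79), (23, 23, 79), (23, 23, 79), (21, 20, 78), (172, 183, 188), (177, 188, 194), (178, 188, 194), (163, 179, 186)]
-3 bottom near 214.8 top near 266.6 top far 306.2
0 bottom near 210.0 top near 260.0 top far 300.2
3 bottom near 205.1 top near 253.3 top far 294.1
```

>>> step_arm --moves '[{"rx":0,"ry":0.3,"rz":0,"dx":0,"dy":0,"dz":0,"gripper":-1},{"rx":0,"ry":0,"rz":0,"dx":3.3,"dy":30.8,"dz":0,"gripper":-1},{"rx":0,"ry":0,"rz":0,"dx":3.3,"dy":30.8,"dz":0,"gripper":-1},{"rx":0,"ry":0,"rz":0,"dx":3.3,"dy":30.8,"dz":0,"gripper":-1},{"rx":0,"ry":0,"rz":0,"dx":3.3,"dy":30.8,"dz":0,"gripper":-1},{"rx":0,"ry":0,"rz":0,"dx":3.3,"dy":30.8,"dz":0,"gripper":-1},{"rx":0,"ry":0,"rz":0,"dx":3.3,"dy":30.8,"dz":0,"gripper":-1},{"rx":0,"ry":0,"rz":0,"dx":3.3,"dy":30.8,"dz":0,"gripper":-1},{"rx":0,"ry":0,"rz":0,"dx":3.3,"dy":30.8,"dz":0,"gripper":-1},{"rx":0,"ry":0,"rz":0,"dx":0,"dy":0,"dz":0,"gripper":-1},{"rx":0,"ry":-0.2,"rz":0,"dx":0,"dy":0,"dz":0,"gripper":-1},{"rx":0,"ry":0,"rz":0,"dx":0,"dy":0,"dz":30,"gripper":-1},{"rx":0,"ry":0,"rz":0,"dx":0,"dy":0,"dz":30,"gripper":-1},{"rx":0,"ry":0,"rz":0,"dx":0,"dy":0,"dz":15,"gripper":-1},{"rx":0,"ry":0,"rz":0,"dx":0,"dy":0,"dz":0,"gripper":-1}]'

```text
clock: 59.6
tcp_pos: [0.4905, 0.1234, 0.0854]
orientation: [-0.109, -3.136, 0.003]
contact_force: [-0.3, -0.4, -0.7]
grip_width: 0.0181
gripper_force: 29.5
```

```bash
python3 - <<'E'
from h import *
st(); plan((.4923,.1243,.0665),86.1)
E
```

```text
t 59.6 tcp [0.4905 0.1234 0.0854] rot [[-0.998, 0.069, 0.004], [0.069, 0.998, -0.002], [-0.004, -0.002, -1.0]] F [-0.3 -0.4 -0.7] w 0.0181
shift total [-1.8  1.  18.9] rows 1 each [-1.8  1.  18.9]
yaw now 86.02
rot [-0.12 -0.2  -0.08] rows 1 each [-0.12 -0.2  -0.08]
```

>>> step_arm --moves '[{"rx":-0.1,"ry":-0.2,"rz":0,"dx":-1.6,"dy":1,"dz":10,"gripper":-1},{"rx":0,"ry":0,"rz":0,"dx":0,"dy":0,"dz":5,"gripper":-1},{"rx":0,"ry":0,"rz":0,"dx":0,"dy":0,"dz":2,"gripper":-1},{"rx":0,"ry":0,"rz":0,"dx":0,"dy":0,"dz":1,"gripper":-1},{"rx":0,"ry":0,"rz":0,"dx":0,"dy":0,"dz":0,"gripper":-1}]'

```text
clock: 60.22
tcp_pos: [0.4927, 0.1255, 0.0683]
orientation: [0.107, 3.138, 0.002]
contact_force: [-0.6, 0.9, -0.3]
grip_width: 0.0178
gripper_force: 29.5
```

>>> step_arm --moves '[{"rx":0,"ry":0,"rz":0,"dx":0,"dy":0,"dz":0.8,"gripper":-1},{"rx":0,"ry":0,"rz":0,"dx":0,"dy":0,"dz":0.4,"gripper":-1},{"rx":0,"ry":0,"rz":0,"dx":0,"dy":0,"dz":0,"gripper":-1}]'

```text
clock: 60.6
tcp_pos: [0.4927, 0.1254, 0.0669]
orientation: [0.107, 3.138, 0.002]
contact_force: [-0.8, 0.1, -0.5]
grip_width: 0.0179
gripper_force: 29.5
```

>>> step_arm --moves '[{"rx":0,"ry":0,"rz":0,"dx":0,"dy":0,"dz":0.5,"gripper":-1},{"rx":0,"ry":0,"rz":0,"dx":0,"dy":0,"dz":0.5,"gripper":-1},{"rx":0,"ry":0,"rz":0,"dx":0,"dy":0,"dz":0,"gripper":-1}]'

```text
clock: 60.98
tcp_pos: [0.4928, 0.1254, 0.0663]
orientation: [0.107, 3.138, 0.002]
contact_force: [-0.9, 0.8, 4.7]
grip_width: 0.0181
gripper_force: 30.1
```

>>> step_arm --moves '[{"rx":0,"ry":0,"rz":0,"dx":0,"dy":0,"dz":0,"gripper":-0.5},{"rx":0,"ry":0,"rz":0,"dx":0,"dy":0,"dz":0,"gripper":-0.35},{"rx":0,"ry":0,"rz":0,"dx":0,"dy":0,"dz":0,"gripper":-0.35},{"rx":0,"ry":0,"rz":0,"dx":0,"dy":0,"dz":-10,"gripper":-0.35},{"rx":0,"ry":0,"rz":0,"dx":0,"dy":0,"dz":-25,"gripper":-0.35},{"rx":0,"ry":0,"rz":0,"dx":0,"dy":0,"dz":-30,"gripper":-0.35},{"rx":0,"ry":0,"rz":0,"dx":0,"dy":0,"dz":-29,"gripper":0},{"rx":0,"ry":0,"rz":0,"dx":5.2,"dy":-29.9,"dz":0,"gripper":0},{"rx":0,"ry":0,"rz":0,"dx":5.2,"dy":-29.9,"dz":0,"gripper":0},{"rx":0,"ry":0,"rz":0,"dx":5.2,"dy":-29.9,"dz":0,"gripper":0},{"rx":0,"ry":0,"rz":0,"dx":5.2,"dy":-29.9,"dz":0,"gripper":0},{"rx":0,"ry":0,"rz":0,"dx":5.2,"dy":-29.9,"dz":0,"gripper":0},{"rx":0,"ry":0,"rz":0,"dx":5.2,"dy":-29.9,"dz":0,"gripper":0},{"rx":0,"ry":0,"rz":0,"dx":5.2,"dy":-29.9,"dz":0,"gripper":0},{"rx":0,"ry":0,"rz":0,"dx":5.2,"dy":-29.9,"dz":0,"gripper":0},{"rx":0,"ry":0,"rz":0,"dx":0,"dy":0,"dz":0,"gripper":0},{"rx":0,"ry":0,"rz":0,"dx":0,"dy":0,"dz":0,"gripper":0}]'

```text
clock: 63.1
tcp_pos: [0.435, -0.11, 0.1599]
orientation: [0.107, 3.137, 0.002]
contact_force: [-0.2, -0.1, 0.0]
grip_width: 0.0427
gripper_force: 0.0
```

```bash
python3 - <<'E'
from h import *
st(); plan((.4348,-.1105,.043),86.1)
s=r.grab_frame("side"); cv2.imwrite("pics/side3.png",s); print(casepose(s,"side",cam("side"),(205,275,340,355)))
E
```

```text
t 63.1 tcp [ 0.435  -0.11    0.1599] rot [[-0.998, 0.068, -0.002], [0.068, 0.998, 0.002], [0.002, 0.001, -1.0]] F [-0.2 -0.1  0. ] w 0.0427
shift total [  0.4  -0.7 116.9] rows 3 each [ 0.1 -0.2 39. ]
yaw now 86.11
rot [0.09 0.13 0.01] rows 1 each [0.09 0.13 0.01]
([228, 296, 104, 34, 888], ((0.4493520259857178, -0.2374182492494583), (0.05800718069076538, 0.2049281746149063), 84.51994323730469))
```

>>> step_arm --moves '[{"rx":0.1,"ry":0.1,"rz":0,"dx":0.3,"dy":-0.5,"dz":35,"gripper":0},{"rx":0,"ry":0,"rz":0,"dx":0,"dy":0,"dz":35,"gripper":0},{"rx":0,"ry":0,"rz":0,"dx":0,"dy":0,"dz":30,"gripper":0},{"rx":0,"ry":0,"rz":0,"dx":0,"dy":0,"dz":17,"gripper":0},{"rx":0,"ry":0,"rz":0,"dx":0,"dy":0,"dz":0,"gripper":-0.2},{"rx":0,"ry":0,"rz":0,"dx":0,"dy":0,"dz":0,"gripper":-0.4},{"rx":0,"ry":0,"rz":0,"dx":0,"dy":0,"dz":0,"gripper":-1},{"rx":0,"ry":0,"rz":0,"dx":0,"dy":0,"dz":0,"gripper":-1},{"rx":0,"ry":0,"rz":0,"dx":0,"dy":0,"dz":0,"gripper":-1}]'

```text
clock: 64.28
tcp_pos: [0.4352, -0.1109, 0.0433]
orientation: [0.107, 3.138, -0.0]
contact_force: [-0.2, 0.6, 6.8]
grip_width: 0.0189
gripper_force: 29.6
```

>>> step_arm --moves '[{"rx":0,"ry":0,"rz":0,"dx":0,"dy":0,"dz":-10,"gripper":-1},{"rx":0,"ry":0,"rz":0,"dx":0,"dy":0,"dz":-35,"gripper":-1},{"rx":0,"ry":0,"rz":0,"dx":0,"dy":0,"dz":-35,"gripper":-1},{"rx":0,"ry":0,"rz":0,"dx":0,"dy":0,"dz":-37,"gripper":-1},{"rx":0,"ry":0,"rz":0,"dx":0,"dy":0,"dz":0,"gripper":-1}]'

```text
clock: 64.9
tcp_pos: [0.4359, -0.1111, 0.162]
orientation: [0.107, 3.135, 0.0]
contact_force: [-0.1, 0.8, -0.4]
grip_width: 0.0187
gripper_force: 29.6
```

```bash
python3 - <<'E'
from h import *
st(); plan((.4905,.0804,.16),86.1,n=7); im,c=shot("w16")
o=r.get_obs(); M=R.from_rotvec(o["orientation"]).as_matrix(); p=o["tcp_pos"]
print([int(v.mean()) for v in im[205:312:3,256:262].reshape(-1,18)])
for x in (-3,0,3):
    tf=lambda a,b,z:proj("wrist",p+M@(np.array([a,b,z])/1e3),c).round(1).tolist()[1]
    print(x,"bottom near",tf(x+10.5,0,43),"top near",tf(x+9.5,0,-5),"top far",tf(x-9.5,0,-5))
E
```

```text
t 64.9 tcp [ 0.4359 -0.1111  0.162 ] rot [[-0.998, 0.068, -0.005], [0.068, 0.998, 0.0], [0.005, 0.0, -1.0]] F [-0.1  0.8 -0.4] w 0.0187
shift total [-41.4 194.8   2.3] rows 7 each [-5.9 27.8  0.3]
yaw now 86.09
rot [ 0.03  0.3  -0.01] rows 1 each [ 0.03  0.3  -0.01]
t 64.9 tcp [ 0.4359 -0.1111  0.162 ] rot [[-0.998, 0.068, -0.005], [0.068, 0.998, 0.0], [0.005, 0.0, -1.0]] F [-0.1  0.8 -0.4] w 0.0187
q [-0.44  0.27  0.65  2.2  -0.24  0.74  1.87]
[84, 86, 92, 106, 149, 149, 151, 154, 174, 182, 202, 165, 85, 85, 85, 83, 85, 97, 94, 95, 94, 94, 95, 95, 96, 97, 96, 96, 93, 83, 81, 82, 83, 80, 81, 81]
-3 bottom near 217.2 top near 261.3 top far 299.9
0 bottom near 212.3 top near 254.9 top far 294.0
3 bottom near 207.2 top near 248.4 top far 288.1
```

>>> step_arm --moves '[{"rx":0,"ry":0.2,"rz":0,"dx":0,"dy":0,"dz":0,"gripper":-1},{"rx":0,"ry":0,"rz":0,"dx":-5.9,"dy":27.8,"dz":0,"gripper":-1},{"rx":0,"ry":0,"rz":0,"dx":-5.9,"dy":27.8,"dz":0,"gripper":-1},{"rx":0,"ry":0,"rz":0,"dx":-5.9,"dy":27.8,"dz":0,"gripper":-1},{"rx":0,"ry":0,"rz":0,"dx":-5.9,"dy":27.8,"dz":0,"gripper":-1},{"rx":0,"ry":0,"rz":0,"dx":-5.9,"dy":27.8,"dz":0,"gripper":-1},{"rx":0,"ry":0,"rz":0,"dx":-5.9,"dy":27.8,"dz":0,"gripper":-1},{"rx":0,"ry":0,"rz":0,"dx":-5.9,"dy":27.8,"dz":0,"gripper":-1},{"rx":0,"ry":0,"rz":0,"dx":0,"dy":0,"dz":0,"gripper":-1},{"rx":0,"ry":-0.2,"rz":0,"dx":0,"dy":0,"dz":0,"gripper":-1}]'

```text
clock: 66.2
tcp_pos: [0.4881, 0.0794, 0.1584]
orientation: [-0.108, -3.138, 0.003]
contact_force: [0.1, -0.3, -0.8]
grip_width: 0.0184
gripper_force: 29.6
```

```bash
python3 - <<'E'
from h import *
st(); plan((.4905,.0804,.063),86.1)
E
```

```text
t 66.2 tcp [0.4881 0.0794 0.1584] rot [[-0.998, 0.069, 0.002], [0.069, 0.998, -0.002], [-0.002, -0.002, -1.0]] F [ 0.1 -0.3 -0.8] w 0.0184
shift total [-2.5  1.3 95.4] rows 2 each [-1.2  0.7 47.7]
yaw now 86.06
rot [-0.12 -0.1  -0.04] rows 1 each [-0.12 -0.1  -0.04]
```

>>> step_arm --moves '[{"rx":-0.1,"ry":-0.1,"rz":0,"dx":-2,"dy":0.4,"dz":0,"gripper":-1},{"rx":0,"ry":0,"rz":0,"dx":0,"dy":0,"dz":30,"gripper":-1},{"rx":0,"ry":0,"rz":0,"dx":0,"dy":0,"dz":30,"gripper":-1},{"rx":0,"ry":0,"rz":0,"dx":0,"dy":0,"dz":22,"gripper":-1},{"rx":0,"ry":0,"rz":0,"dx":0,"dy":0,"dz":8,"gripper":-1},{"rx":0,"ry":0,"rz":0,"dx":0,"dy":0,"dz":3,"gripper":-1},{"rx":0,"ry":0,"rz":0,"dx":0,"dy":0,"dz":0,"gripper":-1}]'

```text
clock: 67.08
tcp_pos: [0.4915, 0.0806, 0.0669]
orientation: [0.108, 3.137, 0.002]
contact_force: [0.3, -0.2, -0.4]
grip_width: 0.0186
gripper_force: 29.6
```

>>> step_arm --moves '[{"rx":0,"ry":0,"rz":0,"dx":0,"dy":0,"dz":1,"gripper":-1},{"rx":0,"ry":0,"rz":0,"dx":0,"dy":0,"dz":0.7,"gripper":-1},{"rx":0,"ry":0,"rz":0,"dx":0,"dy":0,"dz":0,"gripper":-1}]'

```text
clock: 67.45
tcp_pos: [0.4911, 0.0809, 0.0648]
orientation: [0.107, 3.138, 0.002]
contact_force: [-0.2, -0.3, -0.5]
grip_width: 0.0188
gripper_force: 29.6
```

>>> step_arm --moves '[{"rx":0,"ry":0,"rz":0,"dx":0.5,"dy":0,"dz":1.2,"gripper":-1},{"rx":0,"ry":0,"rz":0,"dx":0,"dy":0,"dz":0.6,"gripper":-1},{"rx":0,"ry":0,"rz":0,"dx":0,"dy":0,"dz":0.5,"gripper":-1},{"rx":0,"ry":0,"rz":0,"dx":0,"dy":0,"dz":0,"gripper":-1}]'

```text
clock: 67.95
tcp_pos: [0.4906, 0.0808, 0.0624]
orientation: [0.107, 3.138, 0.002]
contact_force: [-0.8, -0.7, 2.3]
grip_width: 0.0188
gripper_force: 29.7
```

Release, lift to z≈0.25, then move back over the lane for a final look.

>>> step_arm --moves '[{"rx":0,"ry":0,"rz":0,"dx":0,"dy":0,"dz":0,"gripper":-0.5},{"rx":0,"ry":0,"rz":0,"dx":0,"dy":0,"dz":0,"gripper":-0.35},{"rx":0,"ry":0,"rz":0,"dx":0,"dy":0,"dz":0,"gripper":-0.35},{"rx":0,"ry":0,"rz":0,"dx":0,"dy":0,"dz":-10,"gripper":-0.35},{"rx":0,"ry":0,"rz":0,"dx":0,"dy":0,"dz":-27,"gripper":-0.35},{"rx":0,"ry":0,"rz":0,"dx":0,"dy":0,"dz":-40,"gripper":-0.35},{"rx":0,"ry":0,"rz":0,"dx":0,"dy":0,"dz":-40,"gripper":-0.35},{"rx":0,"ry":0,"rz":0,"dx":0,"dy":0,"dz":-40,"gripper":-0.35},{"rx":0,"ry":0,"rz":0,"dx":-5,"dy":30,"dz":-40,"gripper":0},{"rx":0,"ry":0,"rz":0,"dx":-5,"dy":30,"dz":0,"gripper":0},{"rx":0,"ry":0,"rz":0,"dx":-5,"dy":30,"dz":0,"gripper":0},{"rx":0,"ry":0,"rz":0,"dx":-5,"dy":30,"dz":0,"gripper":0},{"rx":0,"ry":0,"rz":0,"dx":0,"dy":0,"dz":0,"gripper":0},{"rx":0,"ry":0,"rz":0,"dx":0,"dy":0,"dz":0,"gripper":0}]'

```text
clock: 69.7
tcp_pos: [0.518, 0.1983, 0.2589]
orientation: [0.108, 3.139, -0.001]
contact_force: [0.0, -1.0, 0.3]
grip_width: 0.0426
gripper_force: 0.0
```

```bash
python3 - <<'E'
from h import *
im,c=shot("w17"); s=r.grab_frame("side"); print(casepose(s,"side",cam("side"),(205,275,340,355)))
a=cv2.resize(im[60:330,30:430],None,fx=1.2,fy=1.2,interpolation=cv2.INTER_CUBIC); b=cv2.resize(s[140:335,205:340],(224,324),interpolation=cv2.INTER_CUBIC)
cv2.imwrite("pics/fin.png",np.hstack([a,b])); print(a.shape)
H,S,V=cv2.split(cv2.cvtColor(im,cv2.COLOR_BGR2HSV)); m=((H>6)&(H<18)&(S>150)&(V>80)).astype(np.uint8); m[:,400:]=0
E
```

```text
t 69.7 tcp [0.518  0.1983 0.2589] rot [[-0.998, 0.069, -0.001], [0.069, 0.998, -0.0], [0.001, -0.0, -1.0]] F [ 0.  -1.   0.3] w 0.0426
q [-0.96  0.3   0.59  1.87 -0.2   1.02  1.22]
([228, 296, 104, 34, 886], ((0.4493520259857178, -0.2374182492494583), (0.05800718069076538, 0.2049281746149063), 84.51994323730469))
(324, 480, 3)
```

View pics/fin.png

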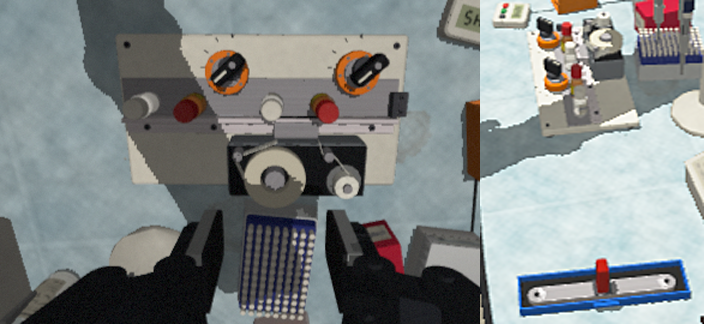

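All four vials stand upright in single file along the fence, at picture (140,105), (188,108), (271,108) and (325,108). Both knobs are parallel at their setting, and the gauge lies flat in its case with the handle up at (602,275).

```bash
python3 -c "
from bench import r
print(r.hand_in())"
```

```text
the job is handed in; nothing more can be done
None
```

The job is handed in after about 70 s of robot time: rollers set to the gauge at about 2.30 rad each, gauge drawn back freely 50 mm and laid flat in its case handle up, all four vials upright along the fence, rack and timer untouched; after the gauge went back, the case shifted about 8 mm (cause not established) with the gauge still in it, and no verdict was returned.

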